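# Block two modules in a tilted antistatic tote with foam

### The job

Two modules stand side by side in the tilted black tote, with a wide gap left between the narrow module and the tote's side and a thin gap between the broad module and the opposite side. Fill both gaps so that nothing can shift: put the pink foam brick in the wide gap and slide the flat pink foam panel from the wooden rack into the thin gap, each going straight down until it sits flat on the tote's floor. Leave the modules seated where they are and do not disturb the spool, bottle and cutters on the bench.

Things in the scene. Friction and masses are not known exactly. Their poses are not given: they have to be found in the camera images.
- tote: Open black tote fixed on a tilt stand. Origin: centre of its inner floor, 70 mm above the bench. z: out of its mouth, leaning 30 deg from vertical towards the robot; x: up the sloping floor, away from the robot; y: level, to the left. Inside 168 (x) x 225 (y) mm, 100 deep to the rim; walls 4 mm, all equally high, 10 mm flange outside. Top of rim 206 mm above the bench. Turned up to 0.2 rad.
- broad_module: Bare aluminium module lying loose in the tote, 160 (x) x 112 (y) x 82 mm high; terminal strip on top, 18 x 62 mm, 45 mm towards -x, to 92 mm. 1.6 kg. Origin: centre of its underside, on the tote floor; axes as the tote's. Left or right of the narrow module, 1 mm from it; the thin gap, 15 mm, lies between its other side and the tote's side wall.
- narrow_module: Grey painted module lying loose in the tote, 160 (x) x 52 (y) x 82 mm high; terminal strip on top, 18 x 29 mm, 45 mm towards -x, to 92 mm. About 0.8 kg. Origin: centre of its underside, on the tote floor; axes as the tote's. The wide gap, 45 mm, lies between its outer side and the tote's other side wall.
- brick: Pink stiff-foam brick, loose, standing on the bench on its long narrow face: 160 (x) x 42 (y) x 98 mm high. Origin: centre of its underside, z up. Lower edges bevelled 3.5 mm inwards over the lowest 7 mm. About 75 g. It stands left or right of the tote, the rack on the other side.
- panel: Flat pink stiff-foam panel standing upright in the rack's middle slot: 160 (x) x 12 thick (y) x 98 mm high. Origin: centre of its underside, 8 mm above the bench; z up. Lower edges bevelled 2.5 mm inwards over the lowest 5 mm. About 30 g. It comes straight up out of the rack.
- brick_mid (a point): The centre of the foam brick, 49 mm above its underside.
- panel_mid (a point): The centre of the foam panel, 49 mm above its underside.
- rack: Fixed bench rack: wooden base 130 x 124 x 8 mm with wire hoops. Origin: centre of the base's underside; x runs along the slots. The middle slot (about 14 mm clear between hoops 96 mm long, 49 mm above the bench) holds the panel; 45 mm to either side of it stands a small green circuit board, 120 mm long, its top 56 mm above the bench.
- spool: Bystander: solder wire spool standing on its end, 68 mm diameter, 48 mm high. Origin at the centre of its underside.
- dropper: Bystander: plastic dropper bottle, 44 mm diameter, 112 mm high. Origin at the centre of its underside.
- cutters: Bystander: side cutters lying on the bench beyond the tote, about 135 mm long along x, 13 mm high: jaws end at x = 38 mm, handles at x = -96 mm. Origin on the bench.
Mind the look-alikes: they are no part of the job. What is shaped like the panel but orange or turquoise is not meant.

How it is judged:
By the outcome, as a careful person would: the job done as asked, in the order asked, and still so for the second after the job is handed in, with the robot touching nothing.
It also fails if it takes over 72 s, if anything falls off the work surface, if the arm or the gripper's body presses on something with over 40 N, if the wrist force passes 120 N, or if a joint passes its speed limit or range.

### The arm

A 6-joint arm with a two-finger parallel gripper is mounted at the origin on the work surface. World frame = base frame: x ahead of the robot, y to its left, z up, the work surface at z = 0. Lengths are in mm, angles in rad, forces in N, time in s.
With the tool pointing down it reaches from about 350 to 875 mm from the base axis. Payload 4.2 kg.
Tool frame: the origin (TCP) lies at the very end of the fingers, on their centre line; the grasp point (between the pads) lies 19 mm behind it; z points along the fingers, y is the direction in which the jaws open and shut (so a half turn about z gives the same grasp; the last joint's range is limited). The gripper opens to 85 mm and grips with 20 to 120 N. Pads are 22 mm wide; open, the fingers measure 114 mm over their backs; the gripper's body (76 mm by 85 mm) begins 54 mm behind the grasp point. The pads swing forward as they close: fully open they stand 13 mm farther back than shut.
Start: joints at [1.482, 0.385, 0.008, 0, -1.194, -0.259], TCP at [212.986, 587.568, 195.812] pointing down, gripper open.
Joint ranges: [-3.14, 3.14], [-1.21, 2.06], [-1.07, 1.41], [-3.16, 2.05], [-2.99, -0.16], [-3.1, 3.1]. Speed limits (rad/s): [2.79, 2.79, 3.14, 3.14, 3.14, 3.14].

### API

Orientations are given as a unit quaternion [x, y, z, w].
In Python, from bench import read_state, get_image, camera_params, job_done gives the robot as it stands.
- The arm moves only by the tool send_rows, never from a script. Its arguments are lists of equal length, an entry for each row: "translation": the shift along the tool's x, y, z in m, a list of three; "yaw": the turn about the tool's z in degrees; "fingers": the closure in counts, from 0 (fully open) to 255 (shut). A call has 1 to 12 rows; each row is the pose to reach, as a shift and turn from the pose measured when the call began, along the tool's axes at that moment; what a row does not reach only later rows make up. A row lasts 1/10 s, in which the tool goes at most 50 mm and 8.59 degrees, less where a joint would pass 70% of its speed; a pose out of reach is approached as far as the arm can. A call with a gripper value outside its range is refused whole. The fingers move at their own pace and stop on an object; the grip force is fixed at half the most. Time passes only in rows, so rows that repeat a pose let the fingers close. It gives the time, the measured TCP pose, the force and the opening at its end, in the units of the state.
- read_state(): the state, without advancing time (a new reading comes with each control period).
- get_image(name): name is "side" or "top"; returns the picture (420x560x3 uint8, blue, green, red); there is no depth.
- camera_params(name): a dict with "mtx" (3x3 intrinsics, pixels), "k1" (the pictures are not rectified: a ray, as slopes to the right and down, at radius r is drawn at 1 + k1 r^2 times it, then the intrinsics apply), "rvec" (rotation vector, rad) and "tvec" (3), from world to camera coordinates, as OpenCV has them. Camera axes: x right, y down, z forward; pixel columns grow to the right and rows downward; lengths in mm; the calibration is good to about 2 mm. A picture is of the moment at which its call begins. camera_params takes no time and is no camera call.
- job_done(): hands the job in, once; it reports no verdict.
The state is a dict: "clock": time; "joints": joint angles; "joint_vel": joint speeds; "joint_efforts": joint torques, N m; "position": TCP position; "ee_rot": TCP orientation; "contact_force": force on the tool from outside, world axes, zero at the start; "wrist_torque": the same for the moment, N m; "gripper_width": finger opening in mm.
Only numpy, scipy, OpenCV 4.12 (cv2) and the standard library are available. Lean on these libraries where they do the work, as an engineer would, in place of code of your own. Each camera call takes 0.05 s, during which the arm holds its last target.

## Working session

There is one attempt and no reset: what is moved stays moved. The work goes in short steps, Python scripts to look and compute and a tool call to move; the robot and the scene stay as the last step left them, time stands still between calls to the robot, and variables do not carry over. Pictures are saved under pics/ and viewed, and the job is handed in when it is done.

Besides the shell and the picture viewer there is one more tool, called after "Request:" by a JSON object that holds its "name" and its "arguments". send_rows: Moves the arm, as the interface text tells. Its arguments: {"type":"object","properties":{"translation":{"type":"array","items":{"type":"array","items":{"type":"number"}}},"yaw":{"type":"array","items":{"type":"number"}},"fingers":{"type":"array","items":{"type":"number"}}},"required":["translation","yaw","fingers"]}

```bash
mkdir -p pics; ls
python3 - <<'E'
from bench import *
import cv2
print(read_state())
for n in ("side","top"):
    p=camera_params(n);print(n,p)
    cv2.imwrite(f"pics/{n}0.png",get_image(n))
E
```

```text
pics
{'clock': 0.0, 'joints': array([ 1.48157115e+00,  3.85573277e-01,  6.58800764e-03, -5.16432336e-04,
       -1.19397974e+00, -2.58636087e-01]), 'joint_vel': array([-5.92410557e-04, -7.04099303e-04, -6.59270275e-04, -9.60293186e-04,
        1.32688496e-03,  8.43167609e-06]), 'joint_efforts': array([ 8.92079624e-04, -3.92292273e+01,  1.88397413e+01,  4.18607935e+00,
       -4.66443264e-03, -5.03882461e-06]), 'position': array([212.78712092, 586.94366973, 194.69418542]), 'ee_rot': array([ 9.84895062e-01, -1.73148733e-01, -1.47396460e-04,  1.10075799e-03]), 'contact_force': array([-0.00370129, -0.32610012, -0.67993815]), 'wrist_torque': array([ 0.00326105, -0.01283778,  0.02556346]), 'gripper_width': 85.09334612317322}
side {'mtx': array([[528.63447011,   0.        , 281.08273136],
       [  0.        , 528.63447011, 201.09139384],
       [  0.        ,   0.        ,   1.        ]]), 'k1': 0.02204454086917984, 'rvec': array([ 2.38949747, -0.20536039,  0.08374251]), 'tvec': array([-566.76303582,   56.12576124, 1407.05189452])}
top {'mtx': array([[430.56462563,   0.        , 280.20829408],
       [  0.        , 430.56462563, 208.02121363],
       [  0.        ,   0.        ,   1.        ]]), 'k1': -0.08061630476457111, 'rvec': array([ 2.1367681 , -2.13679005,  0.23208481]), 'tvec': array([-100.74141572,  556.42843081, 1077.53636006])}
```

View pics/side0.png

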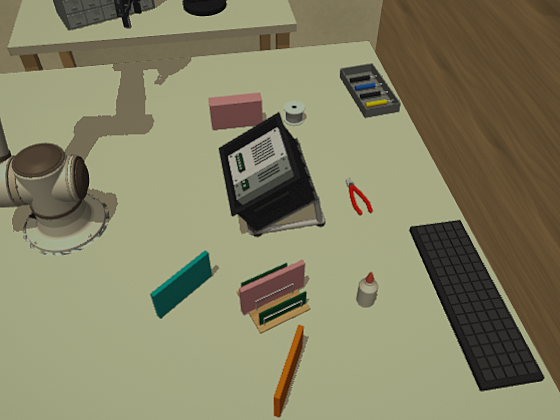

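View pics/top0.png

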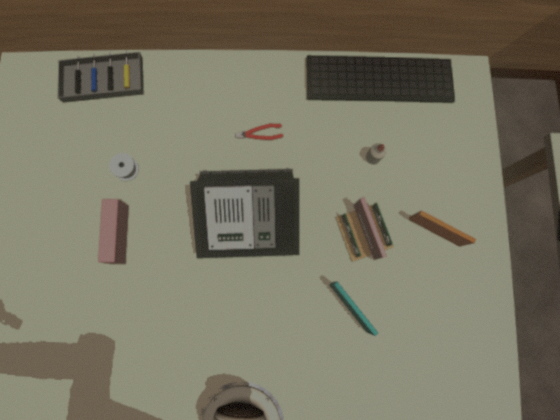

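```bash
cat > h.py <<'E'
import cv2, numpy as np
from bench import *
def P(n):
    p=camera_params(n); K=p['mtx']; R=cv2.Rodrigues(p['rvec'])[0]; t=np.array(p['tvec']); return K,p['k1'],R,t
def proj(n,X):
    K,k,R,t=P(n); X=np.atleast_2d(np.array(X,float))
    return cv2.projectPoints(X,cv2.Rodrigues(R)[0],t,K,np.array([k,0,0,0.]))[0].reshape(-1,2)
def ray(n,uv):
    K,k,R,t=P(n); uv=np.array(uv,float).reshape(-1,1,2)
    s=cv2.undistortPoints(uv,K,np.array([k,0,0,0.]),None,None).reshape(-1,2)
    d=np.c_[s,np.ones(len(s))]@R; o=-R.T@t
    return o,d/np.linalg.norm(d,axis=1)[:,None]
def onz(n,uv,z):
    o,d=ray(n,uv); return o+d*((z-o[2])/d[:,2])[:,None]
def tri(uvs,uvt):
    o1,d1=ray('side',uvs);o2,d2=ray('top',uvt);out=[]
    for a,b in zip(d1,d2):
        A=np.c_[a,-b]; s=np.linalg.lstsq(A,o2-o1,rcond=None)[0]
        p,q=o1+a*s[0],o2+b*s[1]; out.append(np.r_[(p+q)/2,np.linalg.norm(p-q)])
    return np.array(out)
def crop(n,img,x0,y0,x1,y1,f,name):
    c=cv2.resize(img[y0:y1,x0:x1],None,fx=f,fy=f,interpolation=cv2.INTER_CUBIC); cv2.imwrite('pics/'+name,c)
E
python3 - <<'E'
from h import *
t=cv2.imread('pics/top0.png');s=cv2.imread('pics/side0.png')
g=lambda i:np.clip((i/255.)**.5*255,0,255).astype('uint8')
crop('top',g(t),180,160,310,265,6,'t_tote.png')
crop('side',g(s),210,105,335,240,4.4,'s_tote.png')
crop('top',t,325,180,400,270,6,'t_rack.png')
crop('side',s,225,250,320,335,6,'s_rack.png')
for n,i in(('top',t),('side',s)):
    h=cv2.cvtColor(i,cv2.COLOR_BGR2HSV)
    m=((h[...,0]<8)|(h[...,0]>168))&(h[...,1]>60)&(h[...,2]>60)
    c,_=cv2.findContours(m.astype('uint8'),0,1)
    for k in c:
        if cv2.contourArea(k)>60: print(n,cv2.contourArea(k),cv2.minAreaRect(k),cv2.approxPolyDP(k,2.5,True).reshape(-1,2).tolist())
E
```

```text
top 972.0 ((110.00778198242188, 230.87548828125), (19.71154022216797, 62.627803802490234), 3.5763344764709473) [[103, 200], [99, 261], [113, 262], [118, 245], [115, 244], [118, 240], [115, 238], [118, 236], [115, 235], [117, 214], [121, 213], [117, 211], [120, 209], [118, 200]]
top 183.5 ((263.5, 131.5), (15.0, 37.0), 90.0) [[282, 135], [258, 136], [251, 133], [280, 124], [267, 124], [245, 132], [246, 136], [266, 139]]
side 178.0 ((273.9759826660156, 295.9487609863281), (5.602526664733887, 40.123146057128906), 64.88516235351562) [[291, 285], [257, 301], [257, 307], [291, 291]]
side 1321.5 ((272.3871765136719, 285.7607727050781), (25.904285430908203, 76.60365295410156), 64.74684143066406) [[302, 260], [239, 288], [243, 313], [254, 308], [255, 299], [291, 282], [294, 283], [293, 290], [302, 286]]
side 192.5 ((357.88458251953125, 199.57687377929688), (34.11406326293945, 15.808956146240234), 56.3099365234375) [[349, 185], [354, 208], [361, 213], [353, 197], [354, 190], [370, 212], [367, 199], [353, 184]]
side 1538.0 ((235.96949768066406, 110.7256088256836), (31.91471290588379, 52.123687744140625), 83.6598129272461) [[259, 93], [209, 98], [213, 129], [261, 122]]
```

View pics/t_tote.png

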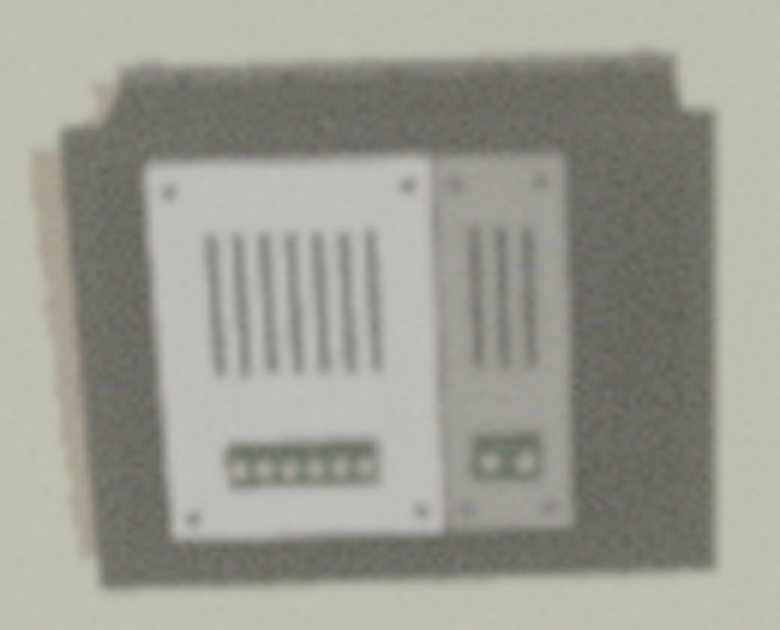

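View pics/s_tote.png

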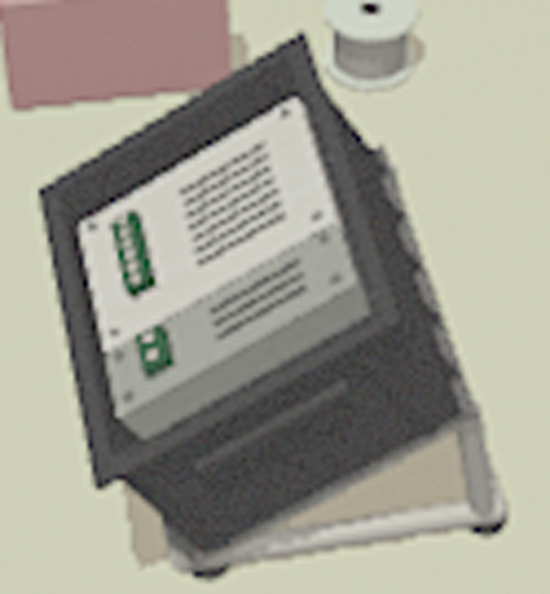

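View pics/t_rack.png

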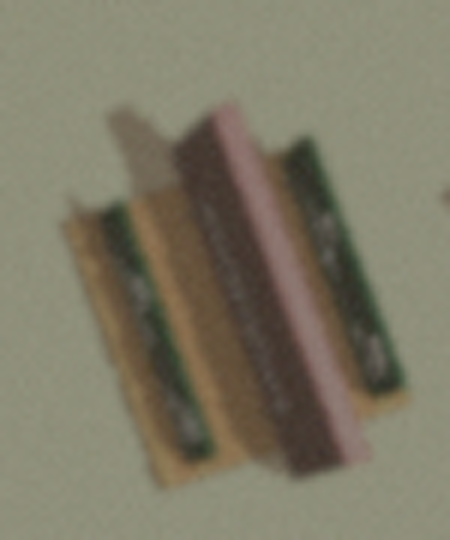

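View pics/s_rack.png

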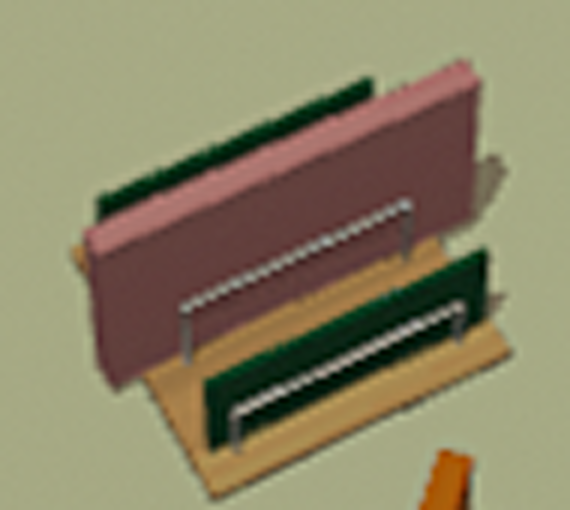

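```bash
cat > m.py <<'E'
from h import *
px=lambda a,x0,y0,f:(np.array(a,float)+.5)/f-.5+[x0,y0]
T=lambda a:px(a,180,160,6); S=lambda a:px(a,210,105,4.4)
def frame(top,bot=None):pass
c30,s30=np.cos(np.pi/6),.5
def hz(u,w): return 70+u*s30+w*c30
# top: low-left, low-right, high-left, high-right outer flange corners
ct=T([[100,587],[714,568],[63,128],[714,112]])
zs=[hz(-98,100)]*2+[hz(98,100)]*2
U=np.array([[-98,126.5,100],[-98,-126.5,100],[98,126.5,100],[98,-126.5,100]])
def fit(U,W):
    # level pos: horizontal coordinates a=u c30 - w s30 , b=y
    A=np.c_[U[:,0]*c30-U[:,2]*s30,U[:,1]]; a0=A.mean(0);w0=W[:,:2].mean(0)
    H=(A-a0).T@(W[:,:2]-w0); th=np.arctan2(H[0,1]-H[1,0],H[0,0]+H[1,1])
    R=np.array([[np.cos(th),-np.sin(th)],[np.sin(th),np.cos(th)]])
    o=w0-R@a0; return o,th,(W[:,:2]-(A@R.T+o))
W=np.array([onz('top',p,z)[0] for p,z in zip(ct,zs)])
print('rim top',*fit(U,W))
# side view: flange corners: low-left(40,190) low-right(103,487), high-left(302,35)
cs=S([[40,190],[103,487],[302,35],[400,325]])
k=[0,1,2]
W2=np.array([onz('side',p,z)[0] for p,z in zip(cs,zs)])
print('rim side',*fit(U[k],W2[k]))
print('tri',tri(cs[:3],ct[:3]), zs)
# modules top corners (w=82): broad LL, LR | narrow LR ; high
mt=T([[172,540],[443,534],[574,527],[145,160],[432,157],[565,153]])
y=[112.5-15,112.5-15-112,112.5-15-113-52]
UM=np.array([[-80,y[0],82],[-80,y[1],82],[-80,y[2],82],[80,y[0],82],[80,y[1],82],[80,y[2],82]],float)
W3=np.array([onz('top',p,hz(u[0],82))[0] for p,u in zip(mt,UM)])
print('mod top',*fit(UM,W3))
ms=S([[80,230],[112,353],[140,440],[297,97],[332,224],[372,317]])
W4=np.array([onz('side',p,hz(u[0],82))[0] for p,u in zip(ms[[0,1,3,4]],UM[[0,1,3,4]])])
print('mod side',*fit(UM[[0,1,3,4]],W4))
# brick
i=cv2.imread('pics/top0.png')
E
python3 m.py
python3 - <<'E'
from h import *
t=cv2.imread('pics/top0.png');s=cv2.imread('pics/side0.png')
crop('top',t,90,190,135,275,7,'t_brick.png')
crop('side',s,200,80,275,140,8,'s_brick.png')
E
```

```text
rim top [560.36405316 -15.06472709] 0.02941690428375145 [[ 1.04142956 -1.04356035]
 [ 1.55661521  1.54311394]
 [-1.2264869  -2.31440165]
 [-1.37155787  1.81484806]]
rim side [558.94104923 -16.4780961 ] 0.0372186124695328 [[ 0.64742445  1.14699948]
 [ 2.60959108  3.03217651]
 [-3.25701553 -4.17917599]]
tri [[ 421.48659105  106.28364502  107.58288214    2.77149857]
 [ 431.21437209 -143.99632676  106.56331667    0.60316529]
 [ 588.48580413  110.26575358  203.68971541    4.40817476]] [np.float64(107.60254037844388), np.float64(107.60254037844388), np.float64(205.60254037844388), np.float64(205.60254037844388)]
mod top [556.54828174 -15.87159601] 0.026754720603691672 [[-0.9955525  -0.20419483]
 [-1.33094987  0.46388252]
 [ 0.16903688 -0.47314644]
 [ 1.52764753 -0.23427606]
 [ 0.11286314 -0.26888395]
 [ 0.51695482  0.71661875]]
mod side [554.0839048  -19.58828941] 0.03543969765369307 [[ 0.65444408 -1.38818694]
 [ 4.04931062  1.66413812]
 [-0.77727516  1.04277994]
 [-3.92647953 -1.31873112]]
```

View pics/t_brick.png

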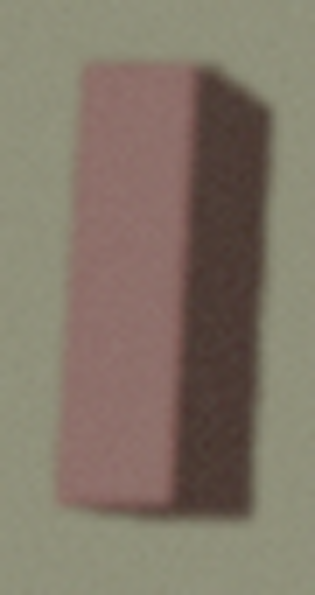

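View pics/s_brick.png

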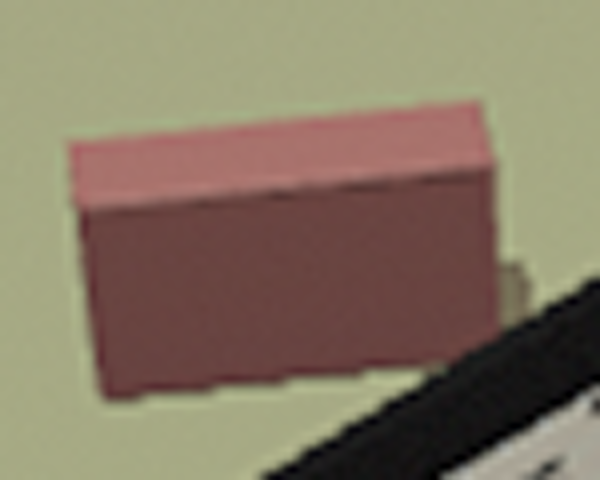

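Run:
```python
from h import *
px=lambda a,x0,y0,f:(np.array(a,float)+.5)/f-.5+[x0,y0]
b=onz('top',px([[84,66],[195,68],[175,500],[58,500]],90,190,7),98)
print('brick top',b.round(1),b.mean(0),np.linalg.norm(b[0]-b[3]),np.linalg.norm(b[0]-b[1]))
d=(b[0]+b[1]-b[2]-b[3]);print(np.arctan2(d[1],d[0]))
b=onz('side',px([[72,143],[80,208],[493,166],[480,102]],200,80,8),98)
d=(b[2]+b[3]-b[0]-b[1]);print('side',b.round(1),b.mean(0),np.arctan2(d[1],d[0]))
b=onz('top',px([[214,112],[235,103],[368,458],[343,465]],325,180,6),106)
d=(b[0]+b[1]-b[2]-b[3]);print('panel top',b.round(1),b.mean(0),np.arctan2(d[1],d[0]),np.linalg.norm(d)/2)
b=onz('side',px([[88,234],[95,252],[478,80],[463,62]],225,250,6),106)
d=(b[2]+b[3]-b[0]-b[1]);print('side',b.round(1),b.mean(0),np.arctan2(d[1],d[0]),np.linalg.norm(d)/2)
s=read_state();from scipy.spatial.transform import Rotation as R
print(R.from_quat(s['ee_rot']).as_matrix())
```

```text
brick top [[570.1 353.9  98. ]
 [569.4 313.   98. ]
 [413.7 310.2  98. ]
 [413.4 352.1  98. ]] [491.65428616 332.31104234  98.        ] 156.63426147464426 40.86872108205842
0.01473182384953995
side [[411.3 352.7  98. ]
 [411.  311.7  98. ]
 [567.9 311.5  98. ]
 [568.9 352.7  98. ]] [489.76335614 332.18438379  98.        ] -0.0006349921581384885
panel top [[ 572.3 -302.3  106. ]
 [ 576.2 -311.4  106. ]
 [ 426.2 -361.5  106. ]
 [ 423.3 -350.9  106. ]] [ 499.51962398 -331.53542672  106.        ] 0.3189255805569743 157.45851377054873
side [[ 421.5 -354.8  106. ]
 [ 423.1 -362.8  106. ]
 [ 573.5 -312.   106. ]
 [ 569.6 -302.9  106. ]] [ 496.95740302 -333.15128126  106.        ] 0.33129370513441947 157.83185247998733
[[ 9.40062874e-01 -3.41000691e-01 -5.66310969e-04]
 [-3.41001140e-01 -9.40060930e-01 -1.91576679e-03]
 [ 1.20910984e-04  1.99405392e-03 -9.99998005e-01]]
```

Look-alikes: pink brick top (110,230); flat panels: pink in the rack top (370,228)/side (272,285) ← the one meant, turquoise top (353,307), orange top (443,228). The close crops show the pink block by the spool and the pink panel in the middle slot between the green boards. The thin gap is at +y (beside the broad module) and the wide gap at -y.

Request:
{"name": "send_rows", "arguments": {"translation": [[0.348, 0.1446, 0.005], [0.348, 0.1446, 0.005], [0.348, 0.1446, 0.005], [0.348, 0.1446, 0.005], [0.348, 0.1446, 0.005], [0.348, 0.1446, 0.005], [0.348, 0.1446, 0.005], [0.348, 0.1446, 0.005], [0.348, 0.1446, 0.005], [0.348, 0.1446, 0.005], [0.348, 0.1446, 0.005], [0.348, 0.1446, 0.005]], "yaw": [-20.3, -20.3, -20.3, -20.3, -20.3, -20.3, -20.3, -20.3, -20.3, -20.3, -20.3, -20.3], "fingers": [0, 0, 0, 0, 0, 0, 0, 0, 0, 0, 0, 0]}}

```text
clock: 1.3
position: [489.8, 333.4, 190.1]
ee_rot: [1.0, 0.004, -0.0, 0.001]
contact_force: [0.0, 0.4, -0.0]
gripper_width: 85.5
```

```bash
cat >> h.py <<'E'
from scipy.spatial.transform import Rotation as Rot
def st():
    s=read_state();M=Rot.from_quat(s['ee_rot']).as_matrix()
    print('t',round(s['clock'],2),'pos',s['position'].round(1),'hd',round(np.arctan2(M[1,0],M[0,0]),4),'zax',M[:,2].round(3),'F',s['contact_force'].round(1),'w',round(s['gripper_width'],1)); return s['position'],M
def to(p,hd,label=''):
    s,M=st(); d=M.T@(np.array(p)-s); h=np.arctan2(M[1,0],M[0,0]); print(label,'move mm',d.round(1),'yaw deg',round(np.degrees(h-hd),2))
E
python3 - <<'E'
from h import *
to((490.7,332.3,62),0.007)
for n in('top','side'): cv2.imwrite(f'pics/{n}1.png',get_image(n))
a=cv2.imread('pics/top1.png')[150:300,40:260];b=cv2.imread('pics/side1.png')[20:170,130:350]
cv2.imwrite('pics/c1.png',cv2.resize(np.hstack([a,b]),None,fx=1.8,fy=1.8))
E
```

```text
t 1.3 pos [489.8 333.4 190.1] hd 0.0082 zax [-0.001 -0.002 -1.   ] F [ 0.   0.4 -0. ] w 85.5
 move mm [  1.    0.9 128.1] yaw deg 0.07
```

View pics/c1.png

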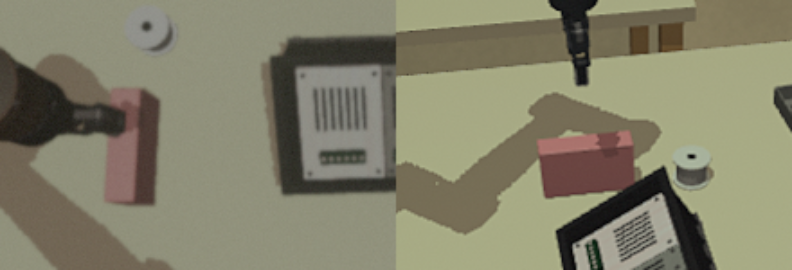

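Request:
{"name": "send_rows", "arguments": {"translation": [[0.001, 0.001, 0.045], [0.001, 0.001, 0.09], [0.001, 0.001, 0.128], [0.001, 0.001, 0.128], [0.001, 0.001, 0.128], [0.001, 0.001, 0.128], [0.001, 0.001, 0.128], [0.001, 0.001, 0.128], [0.001, 0.001, 0.128], [0.001, 0.001, 0.128], [0.001, 0.001, 0.128], [0.001, 0.001, 0.128]], "yaw": [0, 0, 0, 0, 0, 0, 0, 0, 0, 0, 0, 0], "fingers": [0, 0, 0, 0, 0, 200, 200, 200, 200, 200, 200, 200]}}

```text
clock: 2.6
position: [491.1, 332.3, 62.8]
ee_rot: [1.0, 0.004, 0.0, 0.001]
contact_force: [-1.6, -0.1, 4.0]
gripper_width: 18.2
```

Request:
{"name": "send_rows", "arguments": {"translation": [[0, 0, 0], [0, 0, -0.05], [0, 0, -0.1], [0, 0, -0.15], [0, 0, -0.2], [0, 0, -0.22], [0, 0, -0.22], [0, 0, -0.22]], "yaw": [0, 0, 0, 0, 0, 0, 0, 0], "fingers": [200, 200, 200, 200, 200, 200, 200, 200]}}

```text
clock: 3.4
position: [490.6, 332.4, 282.1]
ee_rot: [1.0, 0.004, -0.001, 0.001]
contact_force: [0.6, 0.3, 0.1]
gripper_width: 18.3
```

Run:
```python
from h import *
st()
for n in('top','side'): cv2.imwrite(f'pics/{n}2.png',get_image(n))
a=cv2.imread('pics/top2.png')[100:300,0:260];b=cv2.imread('pics/side2.png')[0:200,130:390]
cv2.imwrite('pics/c2.png',cv2.resize(np.hstack([a,b]),None,fx=1.5,fy=1.5))
```

```text
t 3.4 pos [490.6 332.4 282.1] hd 0.0081 zax [-0.001 -0.001 -1.   ] F [0.6 0.3 0.1] w 18.3
```

View pics/c2.png

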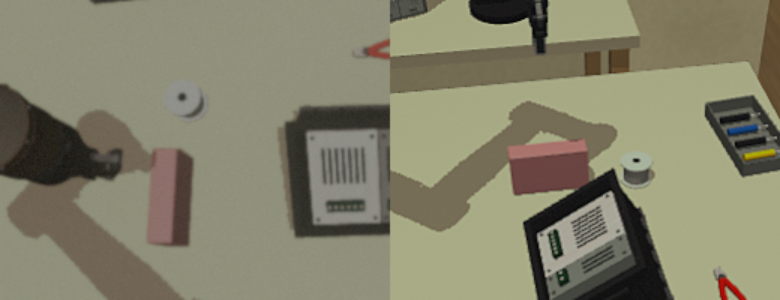

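Run:
```python
from h import *
for p in ([489.8,333.4,190.1],[490.6,332.4,282.1],[490.7,332.3,98]):
    print(p,proj('side',p),proj('top',p))
print(camera_params('side'),camera_params('top'))
t=cv2.imread('pics/top1.png')
def tip(): pass
print(tri([[232,67]],[[109.5,217]]), tri([[130+540/1.5-260,0+50/1.5]],[[120/1.5,100+165/1.5]]))
```

```text
[489.8, 333.4, 190.1] [[232.8668571   72.73258971]] [[ 92.85295352 224.99554885]]
[490.6, 332.4, 282.1] [[231.03941     44.62175589]] [[ 76.09921004 218.11737278]]
[490.7, 332.3, 98] [[235.16777957  98.80877806]] [[107.76960219 230.06693921]]
{'mtx': array([[528.63447011,   0.        , 281.08273136],
       [  0.        , 528.63447011, 201.09139384],
       [  0.        ,   0.        ,   1.        ]]), 'k1': 0.02204454086917984, 'rvec': array([ 2.38949747, -0.20536039,  0.08374251]), 'tvec': array([-566.76303582,   56.12576124, 1407.05189452])} {'mtx': array([[430.56462563,   0.        , 280.20829408],
       [  0.        , 430.56462563, 208.02121363],
       [  0.        ,   0.        ,   1.        ]]), 'k1': -0.08061630476457111, 'rvec': array([ 2.1367681 , -2.13679005,  0.23208481]), 'tvec': array([-100.74141572,  556.42843081, 1077.53636006])}
[[491.32719509 272.41766829 250.75215025  14.0614551 ]] [[492.89198126 300.94881011 335.69744302  10.15336349]]
```

Run:
```python
from h import *
a=cv2.imread('pics/top2.png')[180:290,30:150];b=cv2.imread('pics/side2.png')[0:140,170:320]
g=lambda i:np.clip((i/255.)**.6*255,0,255).astype('uint8')
cv2.imwrite('pics/c3.png',g(np.hstack([cv2.resize(a,(400,367),interpolation=2),cv2.resize(b,(393,367),interpolation=2)])))
a=cv2.imread('pics/top1.png')[180:290,30:150];b=cv2.imread('pics/side1.png')[0:140,170:320]
cv2.imwrite('pics/c4.png',g(np.hstack([cv2.resize(a,(400,367),interpolation=2),cv2.resize(b,(393,367),interpolation=2)])))
```

```text
(no output)
```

View pics/c3.png

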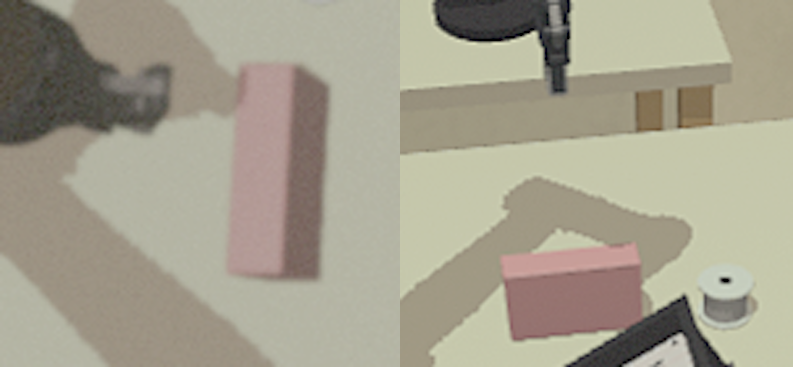

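View pics/c4.png

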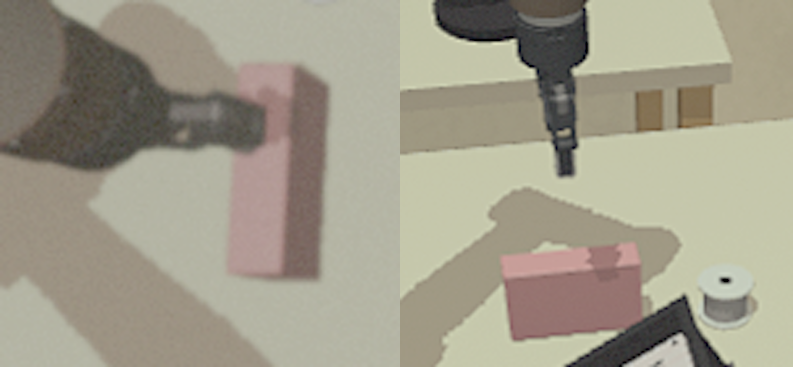

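Run:
```python
from h import *
print('base',proj('side',[0,0,0]),proj('top',[0,0,0]))
for y in (283,333,383):
  for z in (190,203): print(y,z,proj('side',[489.8,y,z]).round(1),proj('top',[489.8,y,z]).round(1))
s=cv2.imread('pics/side0.png');t=cv2.imread('pics/top0.png')
cv2.imwrite('pics/base.png',np.hstack([cv2.resize(s[120:270,0:130],(390,450)),cv2.resize(t[360:420,180:310],(390,180)).repeat(1,0) if 0 else cv2.copyMakeBorder(cv2.resize(t[360:420,180:310],(390,180)),0,270,0,0,0)]))
```

```text
base [[ 67.37873975 222.25420519]] [[240.84750778 425.42396103]]
283 190 [[234.8  82.7]] [[114.5 225.1]]
283 203 [[234.5  78.8]] [[112.5 224.3]]
333 190 [[232.9  72.8]] [[ 93. 225.]]
333 203 [[232.6  69. ]] [[ 90.8 224.2]]
383 190 [[231.   63.4]] [[ 71.8 224.9]]
383 203 [[230.7  59.6]] [[ 69.3 224.1]]
```

View pics/base.png

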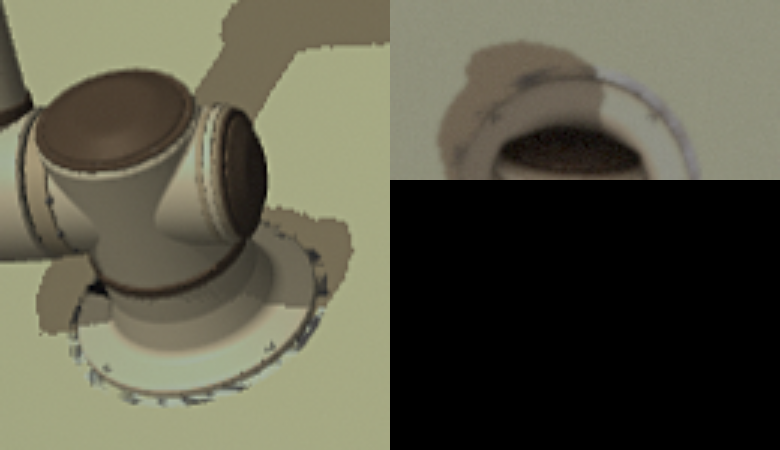

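Run:
```python
from h import *
print(tri([[230.3,35]],[[79,210]]))
print(tri([[233,67]],[[105,216]]))
s,M=st(); z=s
S=read_state(); print(S['joints'])
d=[cv2.absdiff(cv2.imread(f'pics/{n}2.png'),cv2.imread(f'pics/{n}0.png')) for n in('top','side')]
a=cv2.imread('pics/top2.png');b=cv2.imread('pics/side2.png')
# current: full view
cv2.imwrite('pics/full2.png',cv2.resize(np.hstack([a[:,:300],b[:300].repeat(1,0)[:, :] if 0 else b[:420,:300]]),(800,560)))
```

```text
[[494.04306301 306.51910245 327.63839225  10.77737445]]
[[495.00532681 285.87110885 241.71985151  14.04715351]]
t 3.5 pos [490.3 332.  280.7] hd 0.0082 zax [-0.003 -0.004 -1.   ] F [-0.4  0.5  0.1] w 18.4
[ 8.68628145e-01  2.86059933e-01  7.42504739e-02  2.94718674e-04
 -1.36374496e+00  7.10298614e-01]
```

View pics/full2.png

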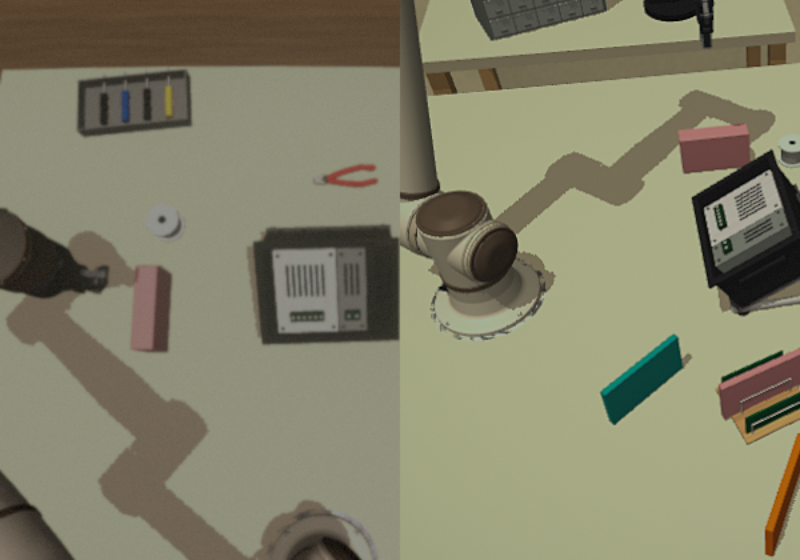

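Request:
{"name": "send_rows", "arguments": {"translation": [[0, 0, 0.05], [0, 0, 0.1], [0, 0, 0.15], [0, 0, 0.18], [0, 0, 0.18], [0, 0, 0.18]], "yaw": [0, 0, 0, 0, 0, 0], "fingers": [0, 0, 0, 0, 0, 0]}}

```text
clock: 4.1
position: [490.0, 331.2, 100.3]
ee_rot: [1.0, 0.004, -0.002, 0.003]
contact_force: [-0.2, -0.7, 0.5]
gripper_width: 85.3
```

```bash
cat >> h.py <<'E'
def shot(k,ta,sa):
    im=[get_image('top'),get_image('side')]
    g=lambda i:np.clip((i/255.)**.7*255,0,255).astype('uint8')
    for n,i in zip(('top','side'),im): cv2.imwrite(f'pics/{n}{k}.png',i)
    o=[]
    for i,(x0,y0,x1,y1) in zip(im,(ta,sa)):
        c=g(i[y0:y1,x0:x1]); f=min(400/c.shape[1],590/c.shape[0]); print('scale',round(f,3),'from',x0,y0); c=cv2.resize(c,None,fx=f,fy=f,interpolation=2)
        o.append(cv2.copyMakeBorder(c,0,600-c.shape[0],0,400-c.shape[1],0))
    cv2.imwrite(f'pics/c{k}.png',np.hstack(o))
E
python3 - <<'E'
from h import *
st(); shot('5',(30,170,150,290),(170,20,320,170))
E
```

```text
t 4.1 pos [490.  331.2 100.3] hd 0.0087 zax [-0.003 -0.006 -1.   ] F [-0.2 -0.7  0.5] w 85.3
scale 3.333 from 30 170
scale 2.667 from 170 20
```

View pics/c5.png

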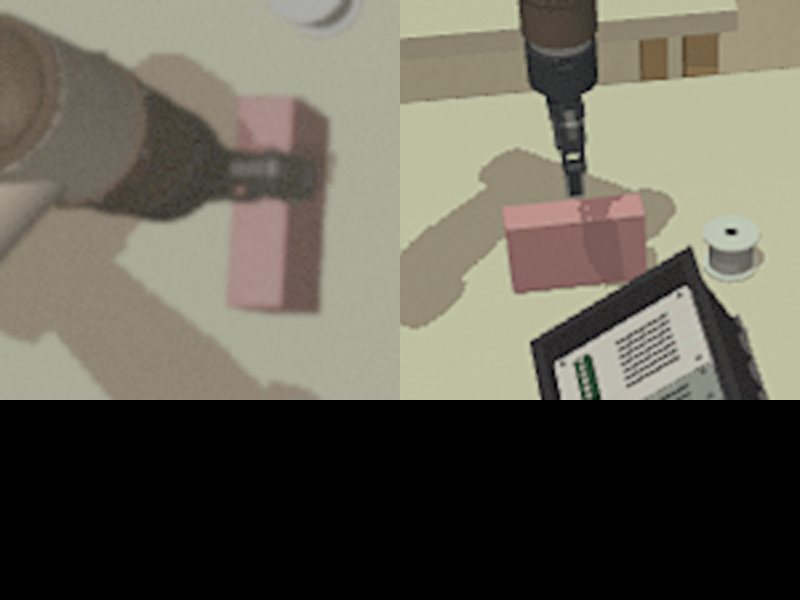

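Run:
```python
from h import *
print(tri([[235.6,93.1]],[[125,222.5]]))
for z in (113,130,150,170): print(z,proj('side',[490,283,z]),proj('top',[490,283,z]),proj('side',[503,262,z]),proj('top',[503,262,z]))
# sanity: other features by two views: dropper/spool bench, turquoise panel
t0=cv2.imread('pics/top0.png');s0=cv2.imread('pics/side0.png')
g=[cv2.resize(t0[140:190,100:150],(400,400),interpolation=2),cv2.resize(s0[90:135,275:320],(400,400),interpolation=2)]
cv2.imwrite('pics/spool.png',np.hstack(g))
```

```text
[[493.89784288 265.99186539 167.48296068  10.81641858]]
113 [[236.51602797 104.5882872 ]] [[125.28728983 229.61233912]] [[241.73467792 108.44040267]] [[134.02691414 224.42420481]]
130 [[236.16993306  99.89364479]] [[123.0376547  228.65351108]] [[241.4285287  103.74002289]] [[131.91724078 223.38497643]]
150 [[235.75531293  94.27179841]] [[120.29915061 227.48563889]] [[241.0617141   98.11056862]] [[129.34908085 222.11927027]]
170 [[235.33240416  88.54015868]] [[117.45598594 226.27233808]] [[240.68751124  92.3703447 ]] [[126.68272572 220.80443806]]
```

View pics/spool.png

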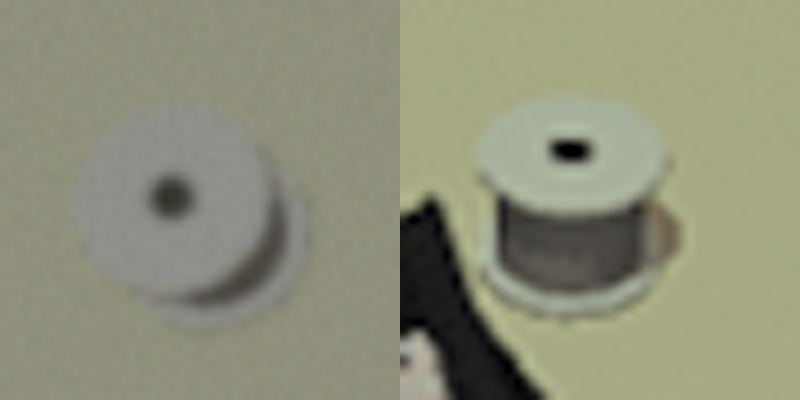

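Request:
{"name": "send_rows", "arguments": {"translation": [[0, 0, 0.03], [0, 0, 0.055], [0, 0, 0.055], [0, 0, 0.055], [0, 0, 0.055]], "yaw": [0, 0, 0, 0, 0], "fingers": [0, 0, 0, 0, 0]}}

```text
clock: 4.7
position: [492.4, 333.7, 50.3]
ee_rot: [1.0, 0.005, 0.002, -0.001]
contact_force: [0.6, 0.7, -0.0]
gripper_width: 85.7
```

Run:
```python
from h import *
st(); shot('6',(90,190,150,280),(200,60,270,140))
print(tri([[294.1,106.9]],[[121.5,164.6]]))
```

```text
t 4.7 pos [492.4 333.7  50.3] hd 0.0092 zax [ 0.003  0.002 -1.   ] F [ 0.6  0.7 -0. ] w 85.7
scale 6.556 from 90 190
scale 5.714 from 200 60
[[674.3087149  326.08733118  49.04954026   1.39150512]]
```

View pics/c6.png

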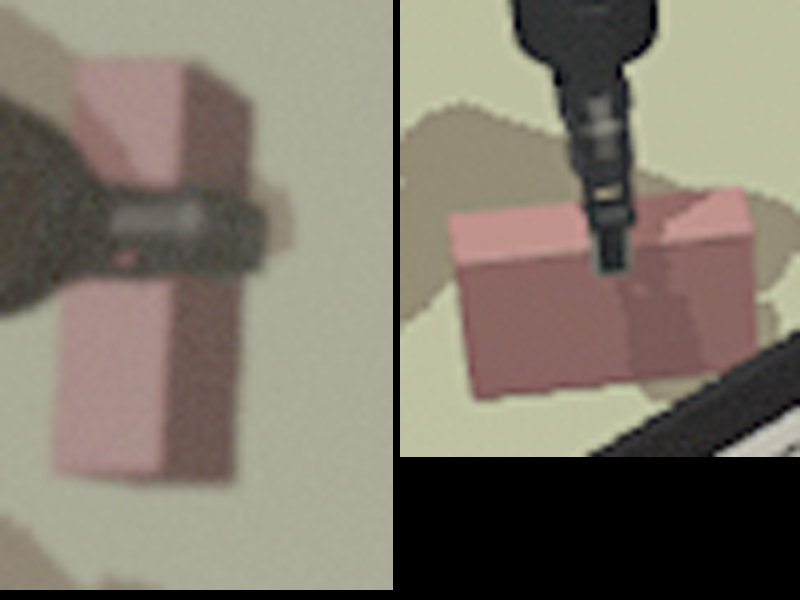

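Request:
{"name": "send_rows", "arguments": {"translation": [[-0.002, 0.001, 0.015], [-0.002, 0.001, 0.03], [-0.002, 0.001, 0.03], [-0.002, 0.001, 0.03], [-0.002, 0.001, 0.03], [-0.002, 0.001, 0.03], [-0.002, 0.001, 0.03], [-0.002, 0.001, 0.03], [-0.002, 0.001, 0.03], [-0.002, 0.001, 0.03]], "yaw": [0, 0, 0, 0, 0, 0, 0, 0, 0, 0], "fingers": [0, 0, 0, 200, 200, 200, 200, 200, 200, 200]}}

```text
clock: 5.8
position: [490.7, 333.0, 20.8]
ee_rot: [1.0, 0.005, 0.002, -0.001]
contact_force: [-0.8, 0.0, 5.6]
gripper_width: 40.9
```

Run:
```python
from h import *
st(); shot('7',(90,190,150,280),(200,60,270,140))
```

```text
t 5.8 pos [490.7 333.   20.8] hd 0.0094 zax [ 0.004  0.002 -1.   ] F [-0.8  0.   5.6] w 40.9
scale 6.556 from 90 190
scale 5.714 from 200 60
```

View pics/c7.png

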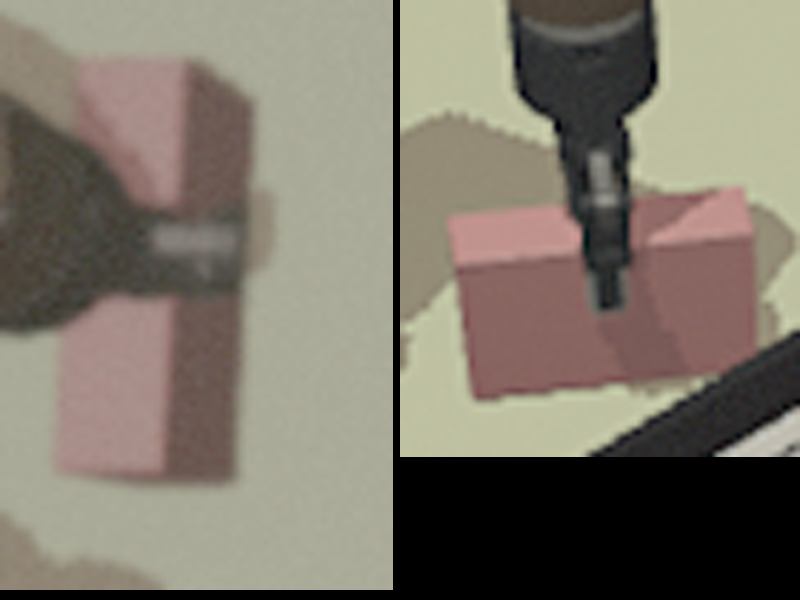

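```bash
cat >> h.py <<'E'
TH=0.030; TO=np.array([560.,-15.6])
c30=np.cos(np.pi/6)
def tote(u,y,w): # -> world
    X=u*c30-w*.5; c,s=np.cos(TH),np.sin(TH)
    return np.array([TO[0]+c*X-s*y,TO[1]+s*X+c*y,70+u*.5+w*c30])
def arc(y,u0,b,half,G,deg):
    # TCP target: brick tilted by deg, contact edge at u0+half, on rim w=100
    C=tote(u0+half,y,100); a=np.radians(deg)
    v=np.array([-half*np.cos(a)-b*np.sin(a), -half*np.sin(a)+b*np.cos(a)])
    d=np.array([np.cos(TH)*v[0],np.sin(TH)*v[0],v[1]])
    return C+d-[0,0,G]
E
python3 - <<'E'
from h import *
for a in (0,7.5,15,22.5,30): print(a,arc(-118,-5,85,80,64,a).round(1))
p=arc(-118,-5,85,80,64,0)
to([490.7,333,262],0.03); to(p+[0,0,30],0.03,'over')
E
```

```text
0 [ 498.5 -135.5  215.1]
7.5 [ 488.1 -135.8  203.9]
15 [ 479.3 -136.1  191.5]
22.5 [ 472.1 -136.3  178. ]
30 [ 466.8 -136.5  163.7]
t 5.9 pos [490.7 333.   20.8] hd 0.0094 zax [ 0.004  0.002 -1.   ] F [-1.7  0.1  5.1] w 41.4
 move mm [   1.    -0.6 -241.2] yaw deg -1.18
t 5.9 pos [490.7 333.   20.8] hd 0.0094 zax [ 0.004  0.002 -1.   ] F [-1.7  0.1  5.1] w 41.4
over move mm [   4.3  468.  -225.4] yaw deg -1.18
```

Request:
{"name": "send_rows", "arguments": {"translation": [[0, 0, -0.04], [0, 0, -0.09], [0, 0, -0.14], [0, 0, -0.19], [0, 0, -0.24], [0, 0, -0.24], [0, 0, -0.24], [0, 0, -0.24]], "yaw": [0, 0, 0, 0, 0, 0, 0, 0], "fingers": [200, 200, 200, 200, 200, 200, 200, 200]}}

```text
clock: 6.7
position: [488.7, 331.8, 258.8]
ee_rot: [1.0, 0.005, 0.001, -0.0]
contact_force: [0.4, -0.5, -0.9]
gripper_width: 41.1
```

Run:
```python
from h import *
to(arc(-118,-5,85,80,64,0)+[0,0,30],0.03,'over')
shot('8',(30,130,290,330),(170,0,320,170))
```

```text
t 6.7 pos [488.7 331.8 258.8] hd 0.0091 zax [ 0.001  0.    -1.   ] F [ 0.4 -0.5 -0.9] w 41.1
over move mm [  5.5 467.3  13.6] yaw deg -1.2
scale 1.538 from 30 130
scale 2.667 from 170 0
```

View pics/c8.png

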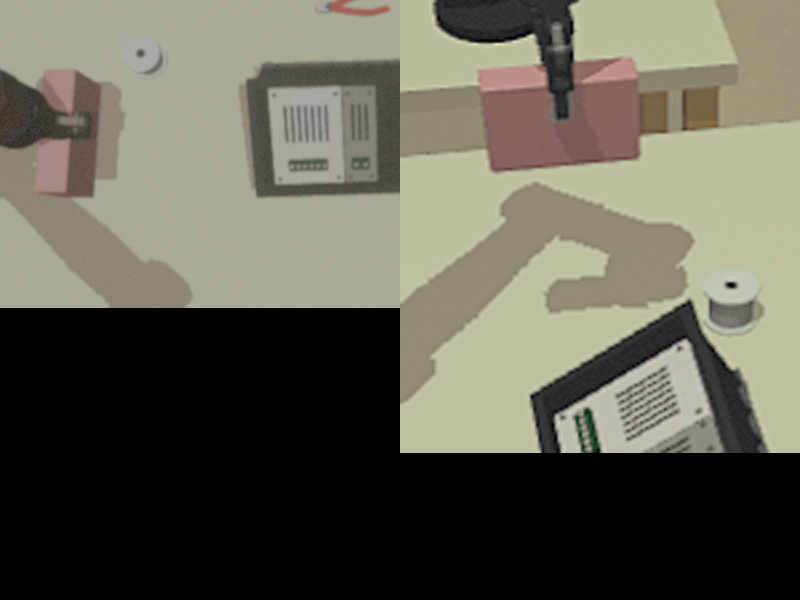

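Request:
{"name": "send_rows", "arguments": {"translation": [[0.001, 0.04, 0], [0.001, 0.085, 0], [0.002, 0.13, 0], [0.002, 0.175, 0], [0.003, 0.22, 0], [0.003, 0.265, 0], [0.004, 0.31, 0], [0.0055, 0.355, 0], [0.0055, 0.4, 0], [0.0055, 0.44, 0], [0.0055, 0.467, 0.0], [0.0055, 0.467, 0.0]], "yaw": [0, 0, 0, 0, 0, -1.2, -1.2, -1.2, -1.2, -1.2, -1.2, -1.2], "fingers": [200, 200, 200, 200, 200, 200, 200, 200, 200, 200, 200, 200]}}

```text
clock: 8.0
position: [497.9, -137.9, 257.1]
ee_rot: [1.0, 0.013, -0.001, 0.001]
contact_force: [-0.4, -0.2, -0.5]
gripper_width: 41.3
```

Run:
```python
from h import *
p=arc(-118,-5,85,80,64,0)
to(p+[0,0,4],0.03,'over'); print(p)
print('predict bottom corners', [ (proj('side',q).round(1),proj('top',q).round(1)) for q in ([498-80,-135-21,238],[498+80,-133-21,238],[498-80,-135-21,336])])
shot('9',(200,130,360,290),(190,60,350,220))
```

```text
t 8.0 pos [ 497.9 -137.9  257.1] hd 0.0257 zax [-0.002 -0.001 -1.   ] F [-0.4 -0.2 -0.5] w 41.3
over move mm [ 0.8 -2.4 38. ] yaw deg -0.24
[ 498.52064376 -135.49805412  215.10254038]
predict bottom corners [(array([[223.8, 181.2]]), array([[308.6, 255.4]])), (array([[294.2, 172.1]]), array([[306.6, 183.1]])), (array([[220.1, 148.1]]), array([[313.4, 251.4]]))]
scale 2.5 from 200 130
scale 2.5 from 190 60
```

View pics/c9.png

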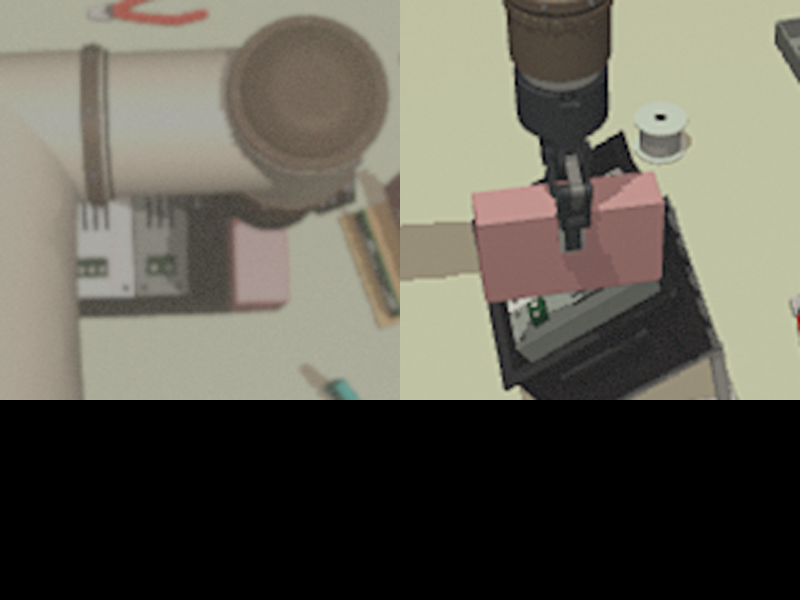

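Request:
{"name": "send_rows", "arguments": {"translation": [[0.001, -0.0024, 0.02], [0.001, -0.0024, 0.038], [0.001, -0.0024, 0.042], [-0.003, -0.0024, 0.0465], [-0.009, -0.0024, 0.053], [-0.014, -0.0024, 0.059], [-0.014, -0.0024, 0.059]], "yaw": [-0.2, -0.2, -0.2, -0.2, -0.2, -0.2, -0.2], "fingers": [200, 200, 200, 200, 200, 200, 200]}}

```text
clock: 8.8
position: [485.6, -133.5, 201.2]
ee_rot: [1.0, 0.017, 0.002, 0.001]
contact_force: [-2.5, 0.4, 3.9]
gripper_width: 41.4
```

Run:
```python
from h import *
for a in (7.5,15,22.5,30): to(arc(-118,-5,85,80,64,a),0.03,a)
shot('10',(200,130,360,290),(190,60,350,220))
```

```text
t 8.8 pos [ 485.6 -133.5  201.2] hd 0.0339 zax [ 0.004 -0.002 -1.   ] F [-2.5  0.4  3.9] w 41.4
7.5 move mm [ 2.4  2.4 -2.8] yaw deg 0.22
t 8.8 pos [ 485.6 -133.5  201.2] hd 0.0339 zax [ 0.004 -0.002 -1.   ] F [-2.5  0.4  3.9] w 41.4
15 move mm [-6.5  2.3  9.6] yaw deg 0.22
t 8.8 pos [ 485.6 -133.5  201.2] hd 0.0339 zax [ 0.004 -0.002 -1.   ] F [-2.5  0.4  3.9] w 41.4
22.5 move mm [-13.7   2.2  23.1] yaw deg 0.22
t 8.8 pos [ 485.6 -133.5  201.2] hd 0.0339 zax [ 0.004 -0.002 -1.   ] F [-2.5  0.4  3.9] w 41.4
30 move mm [-19.1   2.2  37.4] yaw deg 0.22
scale 2.5 from 200 130
scale 2.5 from 190 60
```

View pics/c10.png

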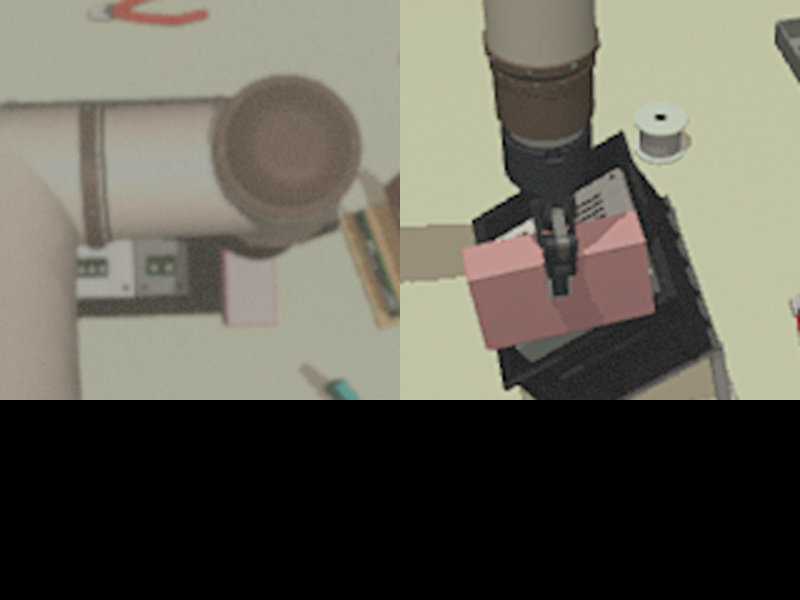

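Request:
{"name": "send_rows", "arguments": {"translation": [[-0.0035, 0.001, 0.004], [-0.0065, 0.001, 0.0096], [-0.01, 0.001, 0.016], [-0.0137, 0.001, 0.023], [-0.0165, 0.001, 0.03], [-0.019, 0.001, 0.0375], [-0.0185, 0.001, 0.0385], [-0.0185, 0.001, 0.0385]], "yaw": [0.2, 0.2, 0.2, 0.2, 0.2, 0.2, 0.2, 0.2], "fingers": [200, 200, 200, 200, 200, 200, 200, 200]}}

```text
clock: 9.7
position: [466.6, -135.2, 164.4]
ee_rot: [1.0, 0.016, 0.002, 0.001]
contact_force: [-6.5, 0.4, 6.8]
gripper_width: 41.6
```

Run:
```python
from h import *
to(arc(-118,-5,85,80,64,30),0.03,30)
shot('11',(200,130,360,290),(190,90,350,250))
```

```text
t 9.7 pos [ 466.6 -135.2  164.4] hd 0.0318 zax [ 0.003 -0.003 -1.   ] F [-6.5  0.4  6.8] w 41.6
30 move mm [0.1 1.3 0.6] yaw deg 0.1
scale 2.5 from 200 130
scale 2.5 from 190 90
```

View pics/c11.png

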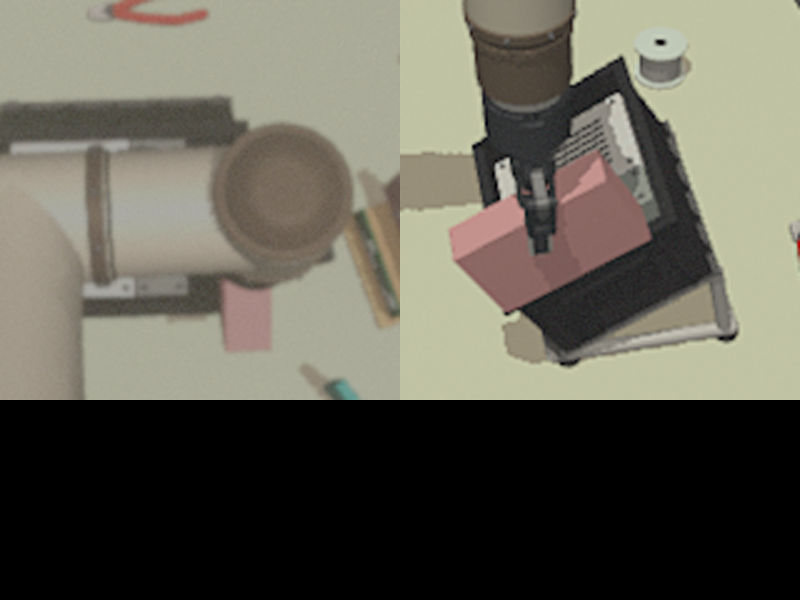

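Request:
{"name": "send_rows", "arguments": {"translation": [[0.001, 0, 0.002], [0.001, 0, 0.002], [0.001, 0, 0.002]], "yaw": [0, 0, 0], "fingers": [200, 200, 200]}}

```text
clock: 10.1
position: [466.6, -135.2, 164.3]
ee_rot: [1.0, 0.016, 0.001, 0.002]
contact_force: [-7.6, -0.4, 7.6]
gripper_width: 41.2
```

Run:
```python
from h import *
to(arc(-118,-5,85,80,64,30),0.03,30)
# tilt from side view: pink front face edges
i=get_image('side');cv2.imwrite('pics/side12.png',i)
crop('side',i,200,140,300,225,8,'c12.png')
for u in(-85,75): print(u,[proj('side',tote(u,y,100)).round(1) for y in(-118-21,-118+21)],[proj('side',tote(u,y,198)).round(1) for y in(-118-21,)])
```

```text
t 10.1 pos [ 466.6 -135.2  164.3] hd 0.0328 zax [ 0.003 -0.004 -1.   ] F [-7.6 -0.4  7.6] w 41.2
30 move mm [0.1 1.2 0.6] yaw deg 0.16
-85 [array([[237.3, 217.2]]), array([[234.8, 204.5]])] [array([[213.7, 195.9]])]
75 [array([[294.3, 185.7]]), array([[290.4, 173.3]])] [array([[273.3, 161.8]])]
```

View pics/c12.png

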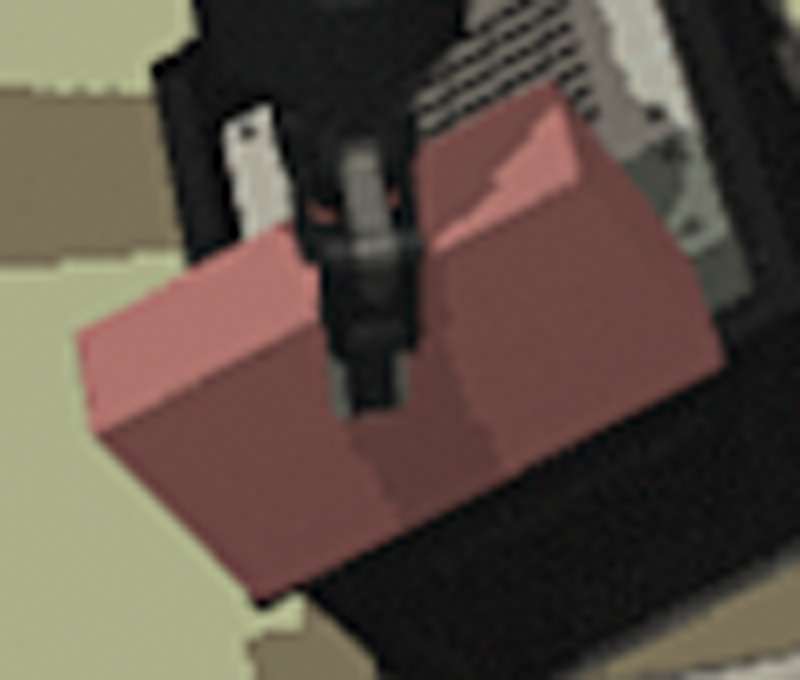

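Request:
{"name": "send_rows", "arguments": {"translation": [[0.0, 0, 0.003], [0.0, 0, 0.006], [0.0, 0, 0.006], [0, 0, 0.006]], "yaw": [0, 0, 0, 0], "fingers": [200, 200, 200, 200]}}

```text
clock: 10.55
position: [465.3, -135.4, 160.1]
ee_rot: [1.0, 0.017, 0.001, 0.003]
contact_force: [-7.6, 0.1, 8.1]
gripper_width: 41.2
```

Run:
```python
from h import *
st()
i=get_image('side');cv2.imwrite('pics/side13.png',i)
crop('side',i,200,140,300,225,8,'c13.png')
```

```text
t 10.55 pos [ 465.3 -135.4  160.1] hd 0.0336 zax [ 0.001 -0.005 -1.   ] F [-7.6  0.1  8.1] w 41.2
```

View pics/c13.png

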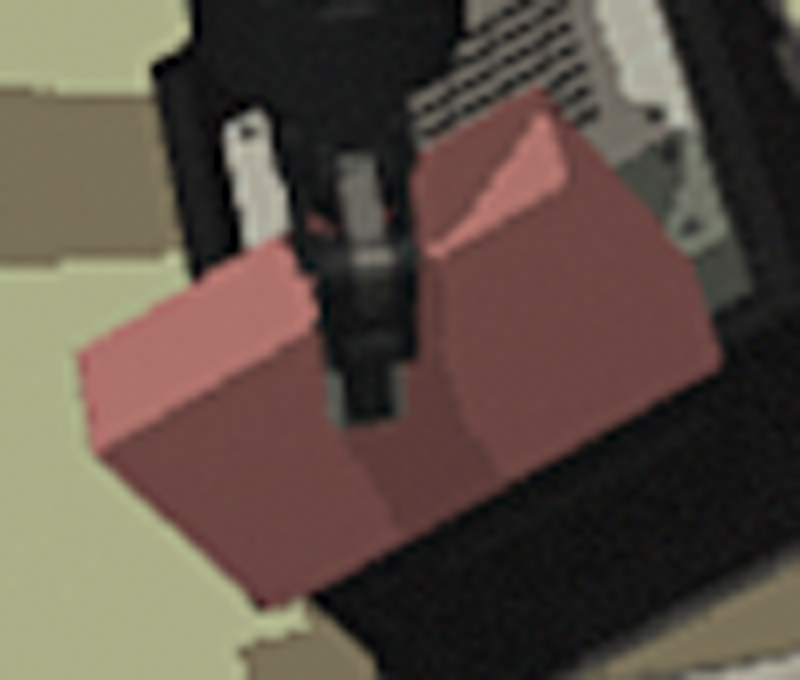

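```bash
cat >> h.py <<'E'
def untote(p):
    p=np.atleast_2d(p); d=p[:,:2]-TO; c,s=np.cos(TH),np.sin(TH)
    X=c*d[:,0]+s*d[:,1]; y=-s*d[:,0]+c*d[:,1]; Z=p[:,2]-70
    return np.c_[X*c30+Z*.5, y, -X*.5+Z*c30]
def onY(n,uv,yt):
    o,d=ray(n,uv); a=untote(o)[0]; out=[]
    for v in d:
        b=untote(o+v)[0]-a; out.append(a+b*(yt-a[1])/b[1])
    return np.array(out)
E
python3 - <<'E'
from h import *
p,M=st(); g=untote(p+[0,0,64])[0]; print('grip in tote',g)
c=(np.array([[268,607],[720,360],[98,452],[566,185]])+.5)/8-.5+[200,140]
print(onY('side',c,g[1]-21).round(1))
E
```

```text
t 10.6 pos [ 465.4 -135.4  160.1] hd 0.0337 zax [ 0.001 -0.005 -1.   ] F [-8.4  0.3  8. ] w 41.5
grip in tote [  -7.97420658 -116.91906777  182.57246119]
[[ -89.6 -137.9  111. ]
 [  67.8 -137.9  109.7]
 [ -89.  -137.9  199.4]
 [  68.1 -137.9  199.1]]
```

Request:
{"name": "send_rows", "arguments": {"translation": [[-0.005, 0, -0.009], [-0.01, 0, -0.017], [-0.006, -0.013, -0.02], [-0.001, -0.027, -0.0227], [-0.001, -0.027, -0.0227], [-0.001, -0.027, -0.0227], [-0.001, -0.027, -0.0227]], "yaw": [0.2, 0.2, 0.2, 0.2, 0.2, 0.2, 0.2], "fingers": [200, 200, 200, 200, 200, 200, 200]}}

```text
clock: 11.3
position: [463.3, -108.2, 182.5]
ee_rot: [1.0, 0.015, 0.0, 0.003]
contact_force: [1.4, 0.2, -0.5]
gripper_width: 41.3
```

Run:
```python
from h import *
p,M=st(); g=untote(p+[0,0,64])[0]; print('grip in tote',g)
shot('14',(200,130,360,290),(190,90,350,250))
```

```text
t 11.3 pos [ 463.3 -108.2  182.5] hd 0.0304 zax [ 0.001 -0.005 -1.   ] F [ 1.4  0.2 -0.5] w 41.3
grip in tote [  2.15194074 -89.70698457 202.59436507]
scale 2.5 from 200 130
scale 2.5 from 190 90
```

View pics/c14.png

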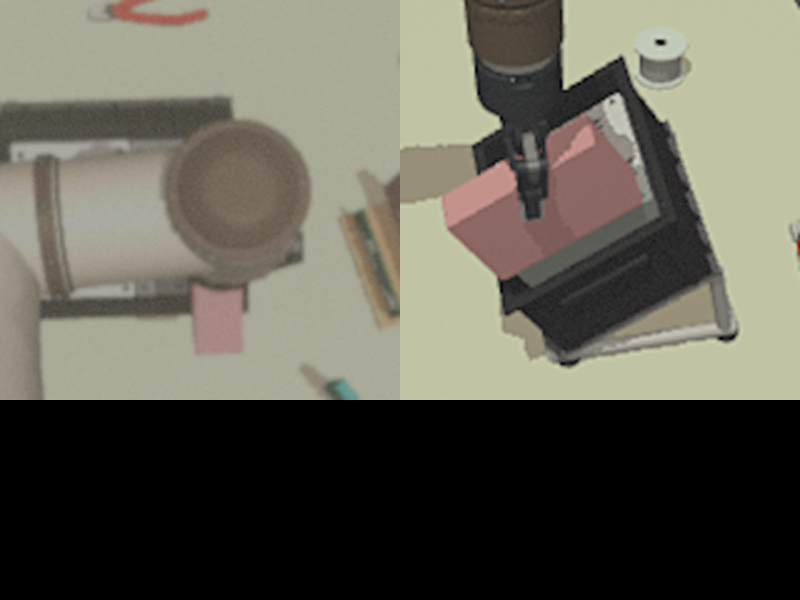

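Request:
{"name": "send_rows", "arguments": {"translation": [[0.004, 0, 0.007], [0.008, 0, 0.014], [0.012, 0, 0.0208], [0.0145, 0, 0.0251], [0.017, 0, 0.0294], [0.0195, 0, 0.0338], [0.0195, 0, 0.0338]], "yaw": [0, 0, 0, 0, 0, 0, 0], "fingers": [200, 200, 200, 200, 200, 200, 200]}}

```text
clock: 12.1
position: [482.7, -108.1, 147.9]
ee_rot: [1.0, 0.015, -0.0, 0.003]
contact_force: [-0.0, 0.7, -1.1]
gripper_width: 41.0
```

Run:
```python
from h import *
p,M=st(); g=untote(p+[0,0,64])[0]; print('grip in tote',g,'brick bottom',g[2]-81.4)
shot('15',(200,130,360,290),(190,90,350,250))
```

```text
t 12.1 pos [ 482.7 -108.1  147.9] hd 0.0297 zax [-0.001 -0.005 -1.   ] F [-0.   0.7 -1.1] w 41.0
grip in tote [  1.63070438 -90.11561169 162.96250209] brick bottom 81.56250208847374
scale 2.5 from 200 130
scale 2.5 from 190 90
```

View pics/c15.png

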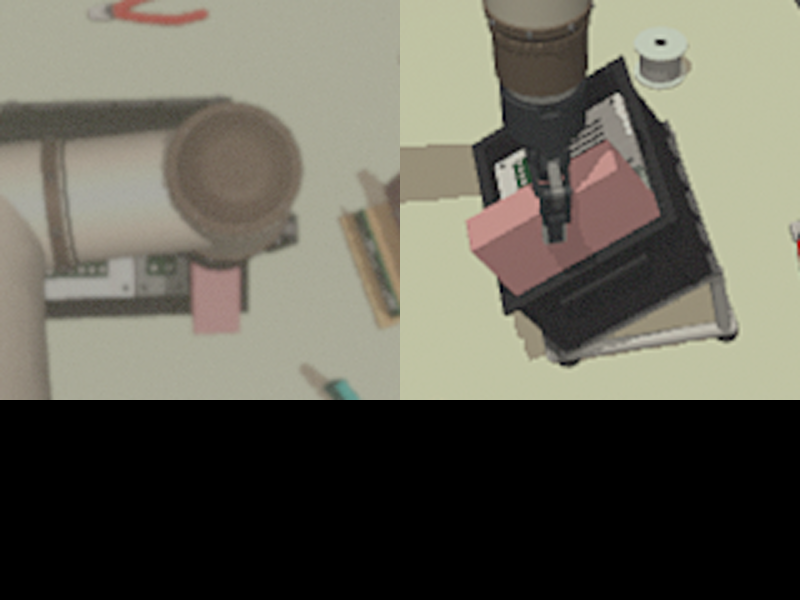

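Request:
{"name": "send_rows", "arguments": {"translation": [[0.002, 0, 0.0035], [0.0045, 0, 0.0078], [0.007, 0, 0.0121], [0.009, 0, 0.0156], [0.009, 0, 0.0156]], "yaw": [0, 0, 0, 0, 0], "fingers": [200, 200, 200, 200, 200]}}

```text
clock: 12.7
position: [491.6, -107.9, 132.3]
ee_rot: [1.0, 0.015, -0.0, 0.003]
contact_force: [-0.2, -0.1, -1.4]
gripper_width: 41.1
```

Request:
{"name": "send_rows", "arguments": {"translation": [[0.002, 0, 0.0035], [0.0045, 0, 0.0078], [0.007, 0, 0.0121], [0.0085, 0, 0.0147], [0.0085, 0, 0.0147]], "yaw": [0, 0, 0, 0, 0], "fingers": [200, 200, 200, 200, 200]}}

```text
clock: 13.2
position: [500.0, -107.8, 117.4]
ee_rot: [1.0, 0.015, -0.001, 0.003]
contact_force: [0.1, 0.7, -0.4]
gripper_width: 40.9
```

Run:
```python
from h import *
p,M=st(); g=untote(p+[0,0,64])[0]; print('grip in tote',g,'brick bottom',g[2]-81.4)
shot('16',(200,130,360,290),(200,100,300,200))
```

```text
t 13.2 pos [ 500.  -107.8  117.4] hd 0.0298 zax [-0.002 -0.005 -1.   ] F [ 0.1  0.7 -0.4] w 40.9
grip in tote [  1.3482367  -90.32888158 127.79917025] brick bottom 46.39917025352128
scale 2.5 from 200 130
scale 4.0 from 200 100
```

View pics/c16.png

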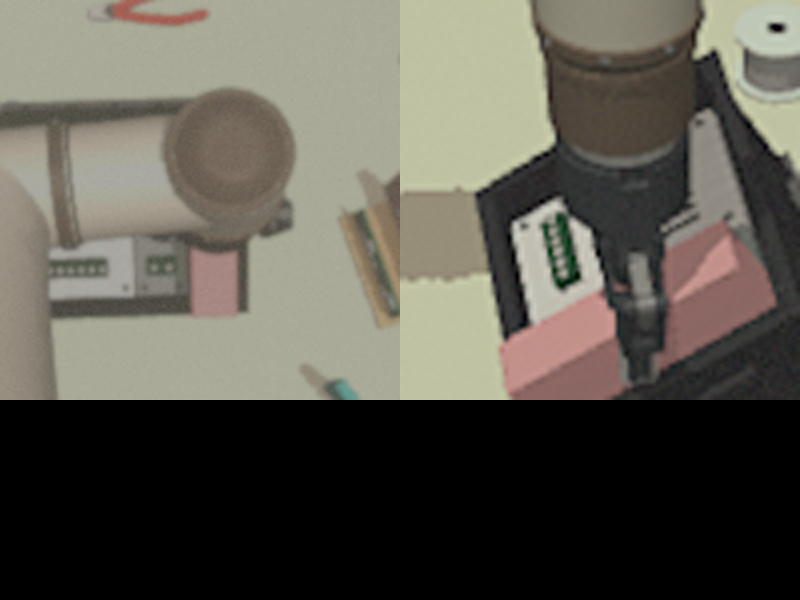

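Request:
{"name": "send_rows", "arguments": {"translation": [[0, 0, 0], [0, 0, 0], [0, 0, 0], [0, 0, 0], [0, 0, -0.03], [0, 0, -0.06], [0, 0, -0.09], [0, 0, -0.12], [0, 0, -0.12]], "yaw": [0, 0, 0, 0, 0, 0, 0, 0, 0], "fingers": [60, 60, 60, 60, 60, 60, 60, 60, 60]}}

```text
clock: 14.2
position: [503.0, -107.4, 242.4]
ee_rot: [1.0, 0.015, 0.005, 0.003]
contact_force: [1.0, -0.5, 0.1]
gripper_width: 65.1
```

Run:
```python
from h import *
p,M=st(); 
shot('17',(200,130,360,290),(200,100,320,220))
```

```text
t 14.2 pos [ 503.  -107.4  242.4] hd 0.0305 zax [ 0.009 -0.006 -1.   ] F [ 1.  -0.5  0.1] w 65.1
scale 2.5 from 200 130
scale 3.333 from 200 100
```

View pics/c17.png

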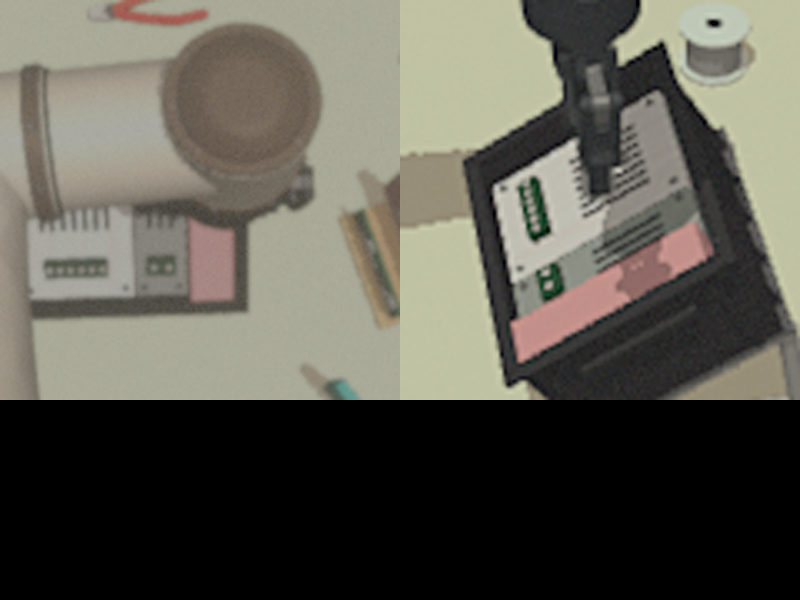

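Run:
```python
from h import *
p=tote(0,-90,98); print(p)
to([p[0],p[1],145],0.03)
i=cv2.imread('pics/side17.png'); crop('side',i,220,140,330,225,7,'c18.png')
```

```text
[ 513.72164336 -107.02928255  154.87048957]
t 14.3 pos [ 500.3 -106.9  238. ] hd 0.0296 zax [ 0.001 -0.004 -1.   ] F [ 0.2 -0.2 -1.4] w 65.3
 move mm [13.4  0.1 93. ] yaw deg -0.02
```

View pics/c18.png

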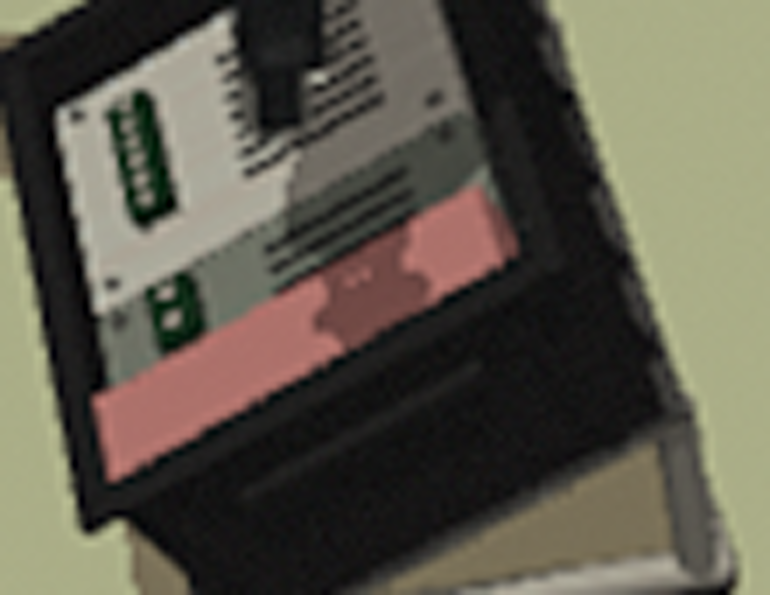

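Request:
{"name": "send_rows", "arguments": {"translation": [[0.0134, 0, 0.03], [0.0134, 0, 0.06], [0.0134, 0, 0.093], [0.0134, 0, 0.093], [0.0134, 0, 0.093], [0.0134, 0, 0.093]], "yaw": [0, 0, 0, 0, 0, 0], "fingers": [255, 255, 255, 255, 255, 255]}}

```text
clock: 14.9
position: [514.9, -107.1, 146.4]
ee_rot: [1.0, 0.015, 0.002, 0.002]
contact_force: [-0.0, 0.7, -0.4]
gripper_width: -0.4
```

Request:
{"name": "send_rows", "arguments": {"translation": [[0.0, 0, 0.008], [0.0, 0, 0.015], [0.002, 0, 0.02], [0.002, 0, 0.022], [0.002, 0, 0.022]], "yaw": [0, 0, 0, 0, 0], "fingers": [255, 255, 255, 255, 255]}}

```text
clock: 15.4
position: [516.8, -107.3, 126.0]
ee_rot: [1.0, 0.015, 0.001, 0.003]
contact_force: [-4.5, 1.8, 9.7]
gripper_width: 0.0
```

Run:
```python
from h import *
p,M=st(); 
shot('19',(200,130,360,290),(200,100,320,220))
```

```text
t 15.4 pos [ 516.8 -107.3  126. ] hd 0.0309 zax [ 0.003 -0.006 -1.   ] F [-4.5  1.8  9.7] w 0.0
scale 2.5 from 200 130
scale 3.333 from 200 100
```

View pics/c19.png

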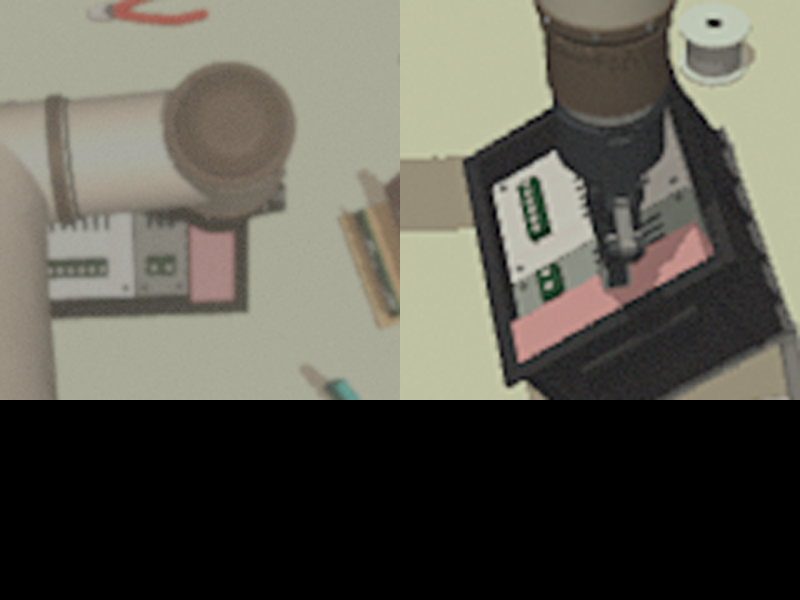

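Request:
{"name": "send_rows", "arguments": {"translation": [[0.002, 0, 0.004], [0.003, 0, 0.006], [0.003, 0, 0.006], [0.003, 0, 0.006]], "yaw": [0, 0, 0, 0], "fingers": [255, 255, 255, 255]}}

```text
clock: 15.9
position: [516.9, -108.0, 125.7]
ee_rot: [1.0, 0.016, -0.001, 0.004]
contact_force: [-18.6, 6.9, 33.6]
gripper_width: -0.2
```

Request:
{"name": "send_rows", "arguments": {"translation": [[0, 0, -0.04], [0, 0, -0.09], [0, 0, -0.13], [0, 0, -0.13]], "yaw": [0, 0, 0, 0], "fingers": [255, 255, 255, 0]}}

```text
clock: 16.3
position: [520.7, -107.3, 262.5]
ee_rot: [1.0, 0.017, 0.006, 0.005]
contact_force: [-0.1, 0.1, -1.0]
gripper_width: 13.4
```

Run:
```python
from h import *
to([498.2,-332.3,130],0.325)
```

```text
t 16.3 pos [ 520.7 -107.3  262.5] hd 0.0335 zax [ 0.013 -0.009 -1.   ] F [-0.1  0.1 -1. ] w 13.4
 move mm [-31.7 222.8 134.3] yaw deg -16.7
```

Request:
{"name": "send_rows", "arguments": {"translation": [[-0.006, 0.045, 0], [-0.012, 0.09, 0], [-0.018, 0.135, 0.02], [-0.026, 0.18, 0.05], [-0.0317, 0.2228, 0.09], [-0.0317, 0.2228, 0.134], [-0.0317, 0.2228, 0.134], [-0.0317, 0.2228, 0.134], [-0.0317, 0.2228, 0.134]], "yaw": [-6, -12, -16.7, -16.7, -16.7, -16.7, -16.7, -16.7, -16.7], "fingers": [0, 0, 0, 0, 0, 0, 0, 0, 0]}}

```text
clock: 17.2
position: [499.9, -332.4, 132.6]
ee_rot: [0.987, 0.163, 0.007, 0.007]
contact_force: [0.3, 0.4, 1.3]
gripper_width: 85.4
```

Run:
```python
from h import *
to([498.2,-332.3,32],0.325)
shot('20',(320,160,400,280),(215,190,325,340))
```

```text
t 17.2 pos [ 499.9 -332.4  132.6] hd 0.3266 zax [ 0.016 -0.011 -1.   ] F [0.3 0.4 1.3] w 85.4
 move mm [ -2.8  -2.2 100.5] yaw deg 0.09
scale 4.917 from 320 160
scale 3.636 from 215 190
```

View pics/c20.png

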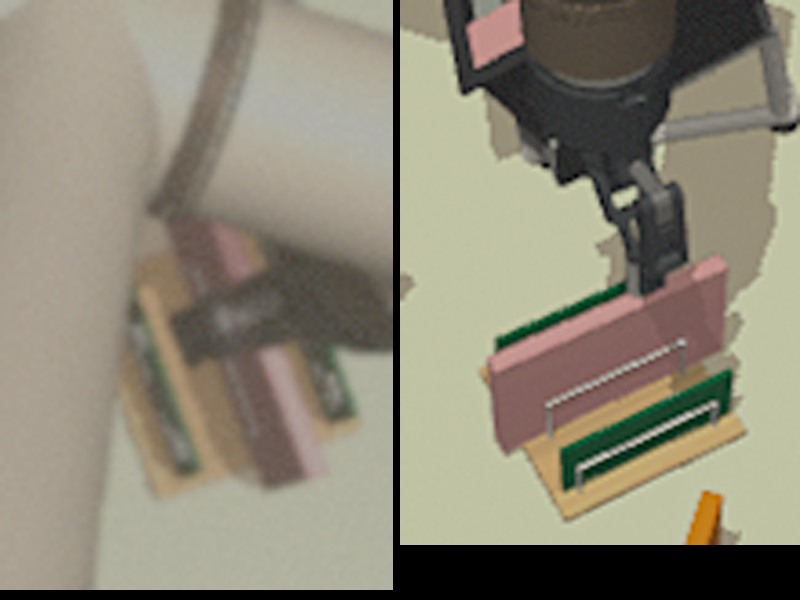

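Request:
{"name": "send_rows", "arguments": {"translation": [[-0.002, -0.0015, 0.035], [-0.0025, -0.002, 0.07]], "yaw": [0, 0], "fingers": [0, 0]}}

```text
clock: 17.5
position: [501.3, -331.8, 66.4]
ee_rot: [0.986, 0.164, 0.012, 0.009]
contact_force: [0.3, 0.8, -1.4]
gripper_width: 85.2
```

Run:
```python
from h import *
to([498.2,-332.3,32],0.325)
```

```text
t 17.5 pos [ 501.3 -331.8   66.4] hd 0.3287 zax [ 0.026 -0.014 -1.   ] F [ 0.3  0.8 -1.4] w 85.2
 move mm [-3.8 -1.3 34.3] yaw deg 0.21
```

Request:
{"name": "send_rows", "arguments": {"translation": [[0, 0, -0.03], [0, 0, -0.06], [0, 0, -0.06], [0, 0, -0.06]], "yaw": [0, 0, 0, 0], "fingers": [0, 0, 0, 0]}}

```text
clock: 17.9
position: [501.3, -330.7, 129.1]
ee_rot: [0.986, 0.164, 0.014, 0.01]
contact_force: [-0.0, -1.0, -0.4]
gripper_width: 85.4
```

Run:
```python
from h import *
st()
```

```text
t 17.9 pos [ 501.3 -330.7  129.1] hd 0.3299 zax [ 0.031 -0.016 -0.999] F [-0.  -1.  -0.4] w 85.4
```

Request:
{"name": "send_rows", "arguments": {"translation": [[0, 0, -0.05], [0, 0, -0.1]], "yaw": [0, 0], "fingers": [0, 0]}}

```text
clock: 18.1
position: [497.1, -328.2, 226.1]
ee_rot: [0.986, 0.164, 0.012, 0.009]
contact_force: [1.1, -0.2, 0.3]
gripper_width: 85.5
```

Run:
```python
from h import *
st()
```

```text
t 18.1 pos [ 497.1 -328.2  226.1] hd 0.3306 zax [ 0.027 -0.014 -1.   ] F [ 1.1 -0.2  0.3] w 85.5
```

Request:
{"name": "send_rows", "arguments": {"translation": [[0.05, 0, 0], [0.1, 0, 0]], "yaw": [0, 0], "fingers": [0, 0]}}

```text
clock: 18.3
position: [592.8, -295.5, 232.2]
ee_rot: [0.986, 0.164, 0.015, 0.01]
contact_force: [1.3, -1.1, -0.9]
gripper_width: 85.4
```

Run:
```python
from h import *
st()
```

```text
t 18.3 pos [ 592.8 -295.5  232.2] hd 0.3293 zax [ 0.033 -0.015 -0.999] F [ 1.3 -1.1 -0.9] w 85.4
```

Request:
{"name": "send_rows", "arguments": {"translation": [[-0.05, 0, 0], [-0.1, 0, 0]], "yaw": [0, 0], "fingers": [0, 0]}}

```text
clock: 18.5
position: [499.5, -326.4, 225.2]
ee_rot: [0.986, 0.166, 0.012, 0.009]
contact_force: [-0.6, -1.9, 0.8]
gripper_width: 85.6
```

Run:
```python
from h import *
st()
```

```text
t 18.5 pos [ 499.5 -326.4  225.2] hd 0.3337 zax [ 0.027 -0.013 -1.   ] F [-0.6 -1.9  0.8] w 85.6
```

Request:
{"name": "send_rows", "arguments": {"translation": [[0, -0.05, 0], [0, -0.1, 0]], "yaw": [0, 0], "fingers": [0, 0]}}

```text
clock: 18.7
position: [465.2, -233.5, 221.8]
ee_rot: [0.986, 0.163, 0.012, 0.008]
contact_force: [1.6, 1.4, 0.8]
gripper_width: 85.6
```

Run:
```python
from h import *
st()
```

```text
t 18.7 pos [ 465.2 -233.5  221.8] hd 0.3284 zax [ 0.025 -0.012 -1.   ] F [1.6 1.4 0.8] w 85.6
```

Request:
{"name": "send_rows", "arguments": {"translation": [[-0.02, 0.05, 0], [-0.05, 0.1, 0]], "yaw": [0, 0], "fingers": [0, 0]}}

```text
clock: 18.9
position: [454.4, -327.7, 223.3]
ee_rot: [0.985, 0.169, 0.012, 0.008]
contact_force: [0.6, -0.3, -0.3]
gripper_width: 85.4
```

Run:
```python
from h import *
st()
```

```text
t 18.9 pos [ 454.4 -327.7  223.3] hd 0.3404 zax [ 0.026 -0.012 -1.   ] F [ 0.6 -0.3 -0.3] w 85.4
```

Run:
```python
from h import *
to([499.5,-332.9,140],0.325)
to([499.5,-332.9,32],0.325)
```

```text
t 18.9 pos [ 454.4 -327.7  223.3] hd 0.3404 zax [ 0.026 -0.012 -1.   ] F [ 0.6 -0.3 -0.3] w 85.4
 move mm [39.1 18.2 84.5] yaw deg 0.88
t 18.9 pos [ 454.4 -327.7  223.3] hd 0.3404 zax [ 0.026 -0.012 -1.   ] F [ 0.6 -0.3 -0.3] w 85.4
 move mm [ 36.8  16.  192.4] yaw deg 0.88
```

Request:
{"name": "send_rows", "arguments": {"translation": [[0.02, 0.01, 0.03], [0.039, 0.018, 0.06], [0.039, 0.018, 0.085], [0.038, 0.017, 0.115], [0.0375, 0.0165, 0.145], [0.037, 0.016, 0.175], [0.0368, 0.016, 0.1924], [0.0368, 0.016, 0.1924], [0.0368, 0.016, 0.1924], [0.0368, 0.016, 0.1924]], "yaw": [0.9, 0.9, 0.9, 0.9, 0.9, 0.9, 0.9, 0.9, 0.9, 0.9], "fingers": [0, 0, 0, 0, 0, 0, 0, 0, 0, 0]}}

```text
clock: 19.9
position: [500.6, -333.1, 33.6]
ee_rot: [0.987, 0.162, 0.013, 0.009]
contact_force: [0.8, 1.0, -0.2]
gripper_width: 85.2
```

Run:
```python
from h import *
to([499.5,-332.9,32],0.325)
shot('21',(320,160,400,280),(225,210,320,330))
```

```text
t 19.9 pos [ 500.6 -333.1   33.6] hd 0.3253 zax [ 0.029 -0.013 -0.999] F [ 0.8  1.  -0.2] w 85.2
 move mm [-1.  -0.6  1.6] yaw deg 0.02
scale 4.917 from 320 160
scale 4.211 from 225 210
```

View pics/c21.png

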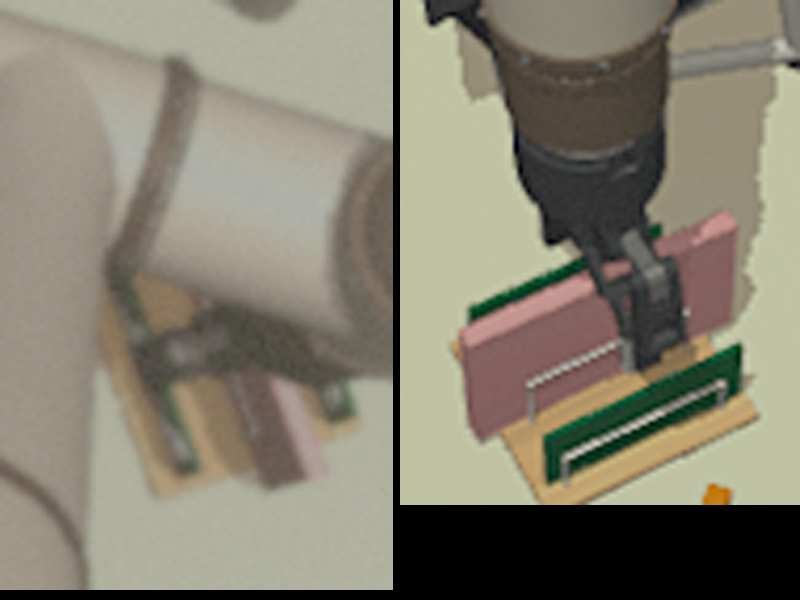

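Run:
```python
from h import *
p,M=st()
for off in (43,57):
    q=p-52*M[:,2]+off*M[:,1]; r=proj('side',q)[0]; print(q.round(1),r.round(1),((r-[225,210])*4.211+[400,0]).round(0))
```

```text
t 20.0 pos [ 500.4 -333.1   33.6] hd 0.325 zax [ 0.029 -0.013 -0.999] F [ 0.1 -0.5 -1.3] w 85.4
[ 512.6 -373.2   86.5] [282.2 294.6] [641. 356.]
[ 517.1 -386.5   86.8] [285.3 299.4] [654. 376.]
```

Request:
{"name": "send_rows", "arguments": {"translation": [[-0.001, -0.0005, 0.001], [-0.001, -0.0005, 0.001], [-0.001, -0.0005, 0.001], [-0.001, -0.0005, 0.001], [-0.001, -0.0005, 0.001], [-0.001, -0.0005, 0.001], [-0.001, -0.0005, 0.001], [-0.001, -0.0005, 0.001]], "yaw": [0, 0, 0, 0, 0, 0, 0, 0], "fingers": [255, 255, 255, 255, 255, 255, 255, 255]}}

```text
clock: 20.8
position: [499.5, -333.1, 32.7]
ee_rot: [0.987, 0.162, 0.013, 0.009]
contact_force: [0.4, 0.2, 0.2]
gripper_width: 11.4
```

Run:
```python
from h import *
st()
```

```text
t 20.8 pos [ 499.5 -333.1   32.7] hd 0.325 zax [ 0.029 -0.013 -0.999] F [0.4 0.2 0.2] w 11.4
```

Run:
```python
from h import *
to([499.5,-333.1,132],0.325)
to([499.5,-333.1,262],0.325)
```

```text
t 20.8 pos [ 499.5 -333.1   32.7] hd 0.325 zax [ 0.029 -0.013 -0.999] F [0.4 0.2 0.2] w 11.4
 move mm [  2.3   2.2 -99.3] yaw deg 0.0
t 20.8 pos [ 499.5 -333.1   32.7] hd 0.325 zax [ 0.029 -0.013 -0.999] F [0.4 0.2 0.2] w 11.4
 move mm [   5.4    5.1 -229.2] yaw deg 0.0
```

Request:
{"name": "send_rows", "arguments": {"translation": [[0.0005, 0.0005, -0.02], [0.001, 0.001, -0.05], [0.0023, 0.0022, -0.1], [0.0035, 0.0033, -0.15], [0.0047, 0.0045, -0.2], [0.0054, 0.0051, -0.229], [0.0054, 0.0051, -0.229], [0.0054, 0.0051, -0.229]], "yaw": [0, 0, 0, 0, 0, 0, 0, 0], "fingers": [255, 255, 255, 255, 255, 255, 255, 255]}}

```text
clock: 21.6
position: [499.3, -332.8, 261.8]
ee_rot: [0.987, 0.162, 0.014, 0.009]
contact_force: [-0.3, 0.1, -1.1]
gripper_width: 11.7
```

```bash
cat >> h.py <<'E'
def totip(q,hd,label='',L=58):
    "TCP target such that the grip point (L behind) is at q"
    s,M=st(); to(np.array(q)+L*M[:,2],hd,label)
def arcG(y,u0,b,half,deg): return arc(y,u0,b,half,0,deg)
E
python3 - <<'E'
from h import *
for a in (0,7.5,15,22.5,30): print(a,arcG(119,-2,82.7,80,a).round(1))
p=arcG(119,-2,82.7,80,0)
totip([p[0],p[1],320],0.03,'over')
shot('22',(280,130,420,290),(190,60,350,330))
E
```

```text
0 [494.  101.5 278.3]
7.5 [483.9 101.2 267.2]
15 [475.3 100.9 254.8]
22.5 [468.5 100.7 241.4]
30 [463.4 100.6 227.2]
t 21.6 pos [ 499.3 -332.8  261.8] hd 0.3248 zax [ 0.03  -0.013 -0.999] F [-0.3  0.1 -1.1] w 11.7
t 21.6 pos [ 499.3 -332.8  261.8] hd 0.3248 zax [ 0.03  -0.013 -0.999] F [-0.3  0.1 -1.1] w 11.7
over move mm [ 134.9 -412.    -5.8] yaw deg 16.89
scale 2.857 from 280 130
scale 2.185 from 190 60
```

View pics/c22.png

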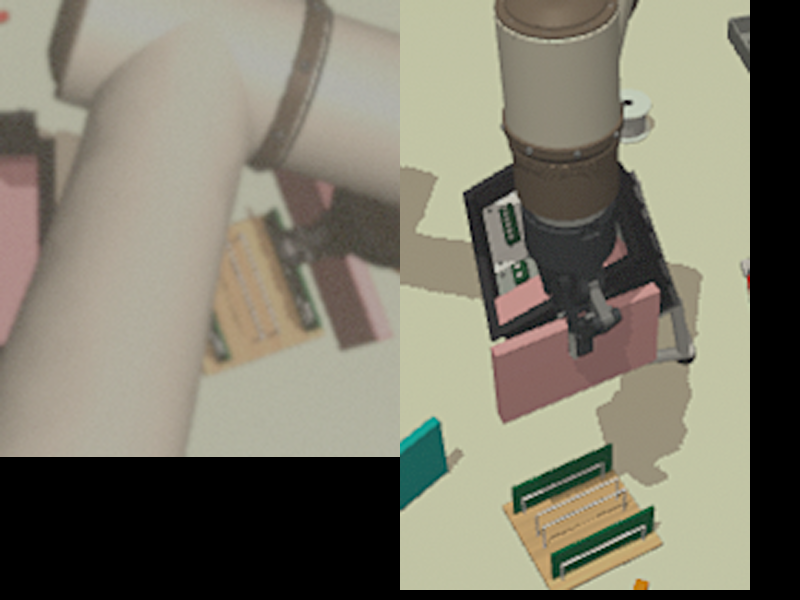

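Request:
{"name": "send_rows", "arguments": {"translation": [[0.012, -0.036, -0.001], [0.025, -0.076, -0.001], [0.039, -0.118, -0.002], [0.053, -0.16, -0.002], [0.067, -0.202, -0.003], [0.081, -0.245, -0.003], [0.095, -0.288, -0.004], [0.109, -0.331, -0.005], [0.122, -0.372, -0.005], [0.135, -0.412, -0.006], [0.135, -0.412, -0.006], [0.135, -0.412, -0.006]], "yaw": [3, 6, 9, 12, 15, 16.9, 16.9, 16.9, 16.9, 16.9, 16.9, 16.9], "fingers": [255, 255, 255, 255, 255, 255, 255, 255, 255, 255, 255, 255]}}

```text
clock: 22.9
position: [494.3, 101.6, 259.0]
ee_rot: [1.0, 0.016, 0.011, 0.007]
contact_force: [-0.5, 0.0, 0.3]
gripper_width: 11.3
```

Request:
{"name": "send_rows", "arguments": {"translation": [[0, 0, 0], [0, 0, 0]], "yaw": [0, 0], "fingers": [255, 255]}}

```text
clock: 23.1
position: [493.9, 100.5, 258.2]
ee_rot: [1.0, 0.015, 0.01, 0.007]
contact_force: [-0.3, -0.0, -0.4]
gripper_width: 11.5
```

Run:
```python
from h import *
p=arcG(119,-2,82.7,80,0)
totip(p,0.03,'p0')
totip([p[0],p[1],292],0.03,'over')
pp,M=st(); g=pp-58*M[:,2]
print('pred', [proj('side',g+q).round(1) for q in ([-80,-2-6,-75],[80,2-6,-75],[-80,-2-6,15],[80,2-6,15])])
shot('23',(150,130,310,290),(190,30,330,170))
```

```text
t 23.1 pos [493.9 100.5 258.2] hd 0.0304 zax [ 0.021 -0.014 -1.   ] F [-0.3 -0.  -0.4] w 11.5
t 23.1 pos [493.9 100.5 258.2] hd 0.0304 zax [ 0.021 -0.014 -1.   ] F [-0.3 -0.  -0.4] w 11.5
p0 move mm [ 0.6 -0.6 37.9] yaw deg 0.02
t 23.1 pos [493.9 100.5 258.2] hd 0.0304 zax [ 0.021 -0.014 -1.   ] F [-0.3 -0.  -0.4] w 11.5
t 23.1 pos [493.9 100.5 258.2] hd 0.0304 zax [ 0.021 -0.014 -1.   ] F [-0.3 -0.  -0.4] w 11.5
over move mm [ 0.8 -0.4 24.2] yaw deg 0.02
t 23.1 pos [493.9 100.5 258.2] hd 0.0304 zax [ 0.021 -0.014 -1.   ] F [-0.3 -0.  -0.4] w 11.5
pred [array([[211.8, 111.8]]), array([[273.8, 104.3]]), array([[208.2,  81.7]]), array([[273.6,  74.4]])]
scale 2.5 from 150 130
scale 2.857 from 190 30
```

View pics/c23.png

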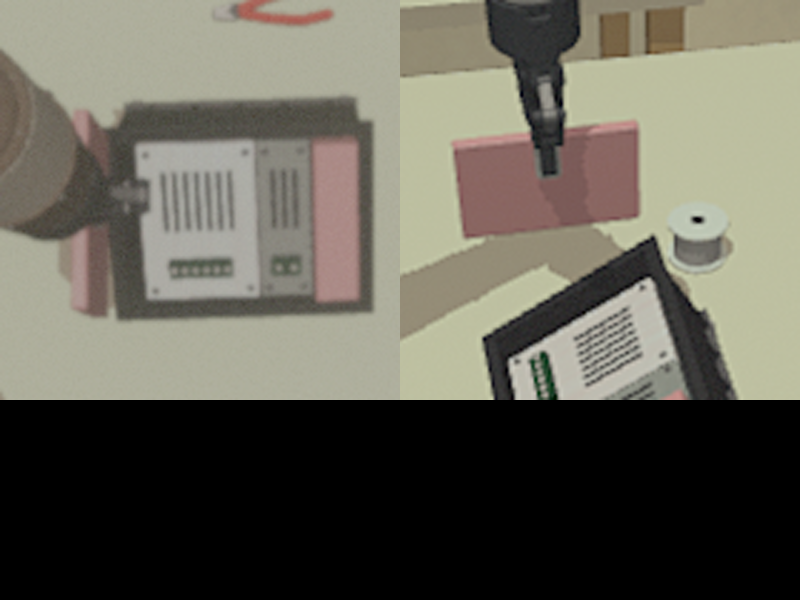

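Request:
{"name": "send_rows", "arguments": {"translation": [[0.001, -0.0006, 0.018], [0.001, -0.0006, 0.032], [0.0006, -0.0006, 0.038], [-0.004, -0.0006, 0.0425], [-0.0095, -0.0006, 0.049], [-0.014, -0.0006, 0.055], [-0.018, -0.0006, 0.0615], [-0.018, -0.0006, 0.0615]], "yaw": [0, 0, 0, 0, 0, 0, 0, 0], "fingers": [255, 255, 255, 255, 255, 255, 255, 255]}}

```text
clock: 24.0
position: [478.3, 99.7, 199.2]
ee_rot: [1.0, 0.015, 0.013, 0.006]
contact_force: [-4.9, 0.3, 6.3]
gripper_width: 11.4
```

Run:
```python
from h import *
for a in (22.5,30): totip(arcG(119,-2,82.7,80,a),0.03,a)
shot('24',(150,130,310,290),(190,30,330,170))
```

```text
t 24.0 pos [478.3  99.7 199.2] hd 0.0306 zax [ 0.026 -0.013 -1.   ] F [-4.9  0.3  6.3] w 11.4
t 24.0 pos [478.3  99.7 199.2] hd 0.0306 zax [ 0.026 -0.013 -1.   ] F [-4.9  0.3  6.3] w 11.4
22.5 move mm [-8.7 -0.8 15.6] yaw deg 0.04
t 24.0 pos [478.3  99.7 199.2] hd 0.0306 zax [ 0.026 -0.013 -1.   ] F [-4.9  0.3  6.3] w 11.4
t 24.0 pos [478.3  99.7 199.2] hd 0.0306 zax [ 0.026 -0.013 -1.   ] F [-4.9  0.3  6.3] w 11.4
30 move mm [-14.1  -1.   29.6] yaw deg 0.04
scale 2.5 from 150 130
scale 2.857 from 190 30
```

View pics/c24.png

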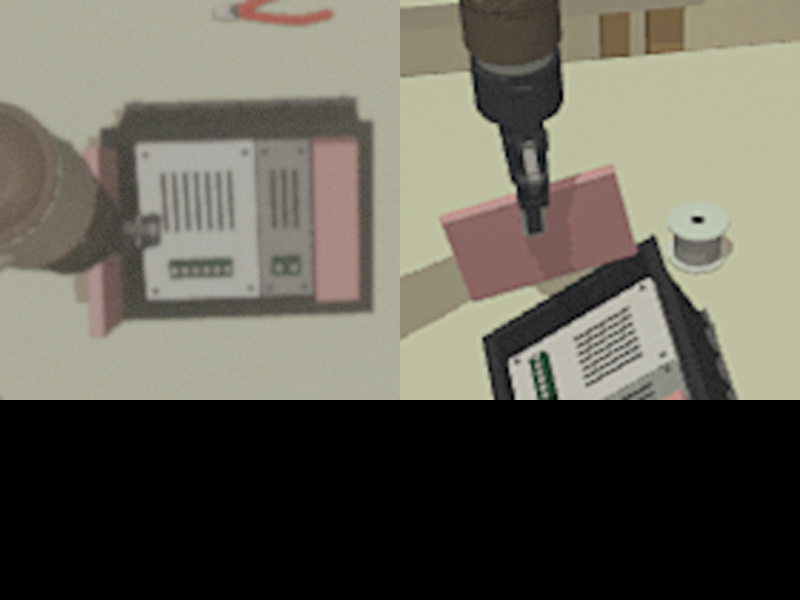

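Tilting works again. Continue to flush with the 4 mm overpress.

Request:
{"name": "send_rows", "arguments": {"translation": [[-0.005, -0.001, 0.007], [-0.0087, -0.001, 0.0156], [-0.0115, -0.001, 0.0225], [-0.0141, -0.001, 0.0296], [-0.0145, -0.001, 0.033], [-0.0145, -0.001, 0.0355], [-0.0145, -0.001, 0.0355]], "yaw": [0, 0, 0, 0, 0, 0, 0], "fingers": [255, 255, 255, 255, 255, 255, 255]}}

```text
clock: 24.8
position: [464.0, 99.4, 166.4]
ee_rot: [1.0, 0.015, 0.013, 0.007]
contact_force: [-10.4, 1.1, 14.7]
gripper_width: 11.7
```

Run:
```python
from h import *
totip(arcG(119,-2,82.7,80,30),0.03,30)
i=get_image('side');cv2.imwrite('pics/side25.png',i)
crop('side',i,190,70,290,155,8,'c25.png')
```

```text
t 24.8 pos [464.   99.4 166.4] hd 0.0309 zax [ 0.026 -0.013 -1.   ] F [-10.4   1.1  14.7] w 11.7
t 24.8 pos [464.   99.4 166.4] hd 0.0309 zax [ 0.026 -0.013 -1.   ] F [-10.4   1.1  14.7] w 11.7
30 move mm [ 0.9 -0.3 -2.8] yaw deg 0.05
```

View pics/c25.png

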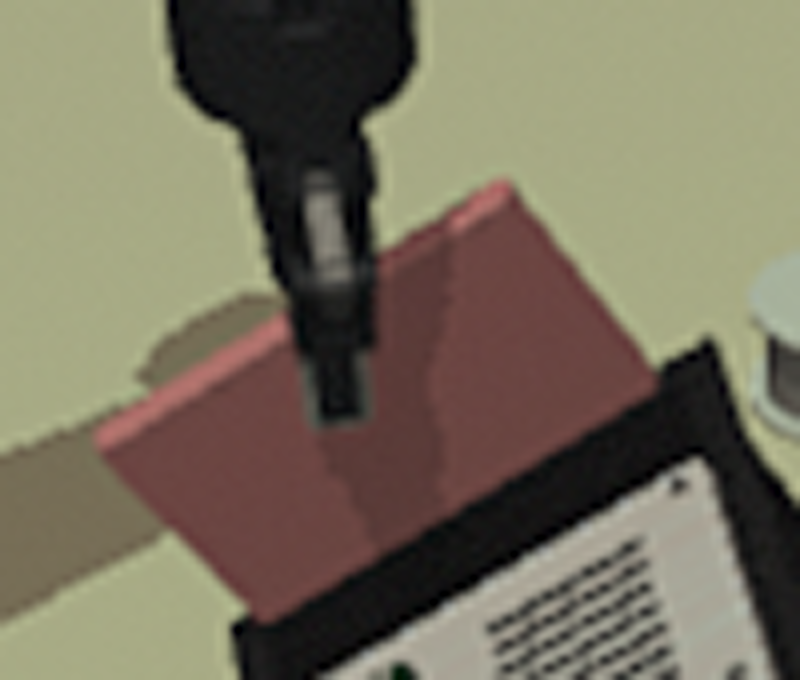

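Run:
```python
from h import *
p,M=st(); g=untote(p-58*M[:,2])[0]; print('grip in tote',g)
c=(np.array([[262,622],[657,382],[102,451],[514,193]])+.5)/8-.5+[190,70]
print(onY('side',c,g[1]-6).round(1))
# thin gap re-measure in top view
t=cv2.imread('pics/top24.png'); crop('top',np.clip((t/255.)**.6*255,0,255).astype('uint8'),180,170,320,270,5.7,'c26.png')
```

```text
t 24.85 pos [464.   99.4 166.4] hd 0.0309 zax [ 0.026 -0.013 -1.   ] F [-11.7   0.3  14.3] w 11.3
grip in tote [ -4.20327466 118.63084615 180.65067522]
[[-85.4 112.6 106.1]
 [ 73.7 112.6 107.6]
 [-84.1 112.6 199.1]
 [ 75.6 112.6 200.5]]
```

View pics/c26.png

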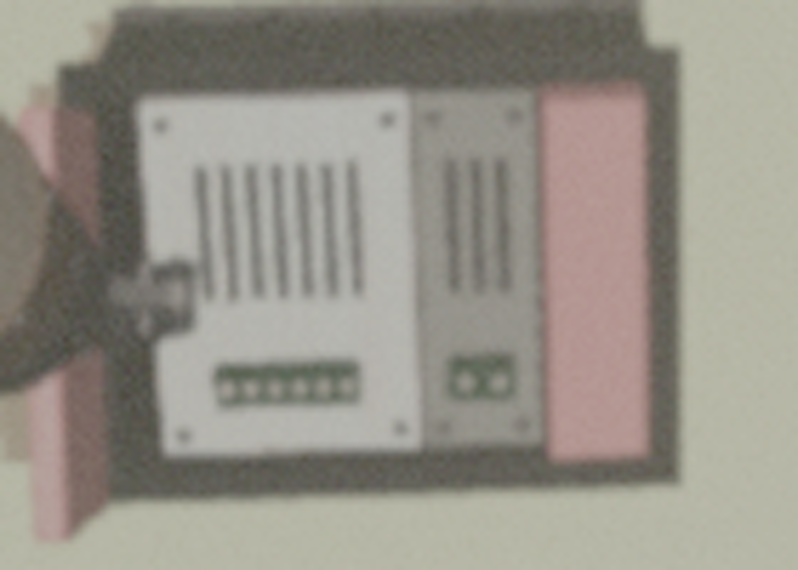

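```bash
cat >> h.py <<'E'
def onW(n,uv,w):
    o,d=ray(n,uv); a=untote(o)[0]; out=[]
    for v in d:
        b=untote(o+v)[0]-a; out.append(a+b*(w-a[2])/b[2])
    return np.array(out)
E
python3 - <<'E'
from h import *
q=lambda a:(np.array(a,float)+.5)/5.7-.5+[180,170]
print('broad left edge/right/narrow right',onW('top',q([[138,100],[163,458],[408,92],[421,450],[535,90],[545,445]]),82).round(1))
print('brick top',onW('top',q([[541,92],[549,462],[644,85],[648,457]]),98).round(1))
print('flange right outer, low-left',onW('top',q([[678,50],[678,483],[112,497],[60,68]]),100).round(1))
print('panel top low end',onW('top',q([[37,540],[70,540]]),199).round(1))
E
```

```text
broad left edge/right/narrow right [[ 76.2  97.1  82. ]
 [-85.5  98.1  82. ]
 [ 76.6 -14.   82. ]
 [-85.2 -13.8  82. ]
 [ 76.1 -66.4  82. ]
 [-84.5 -67.7  82. ]]
brick top [[  79.9  -68.4   98. ]
 [ -85.2  -68.9   98. ]
 [  81.8 -110.4   98. ]
 [ -84.3 -111.4   98. ]]
flange right outer, low-left [[  96.7 -124.1  100. ]
 [ -96.1 -124.2  100. ]
 [ -94.9  118.5  100. ]
 [  95.7  124.8  100. ]]
panel top low end [[-65.1 131.9 199. ]
 [-65.5 119.2 199. ]]
```

Run:
```python
from h import *
q=lambda a:(np.array(a,float)+.5)/5.7-.5+[180,170]
s=lambda a:(np.array(a,float)+.5)/8-.5+[190,70]
a=tri(s([[102,451]]),q([[70,540]])); print(a, untote(a[:,:3]))
shot('27',(150,190,230,290),(190,70,290,170))
```

```text
[[392.65117991 100.82241121 194.21325141  17.02697433]] [[-79.73220165 121.38973662 189.46251636]]
scale 5.0 from 150 190
scale 4.0 from 190 70
```

View pics/c27.png

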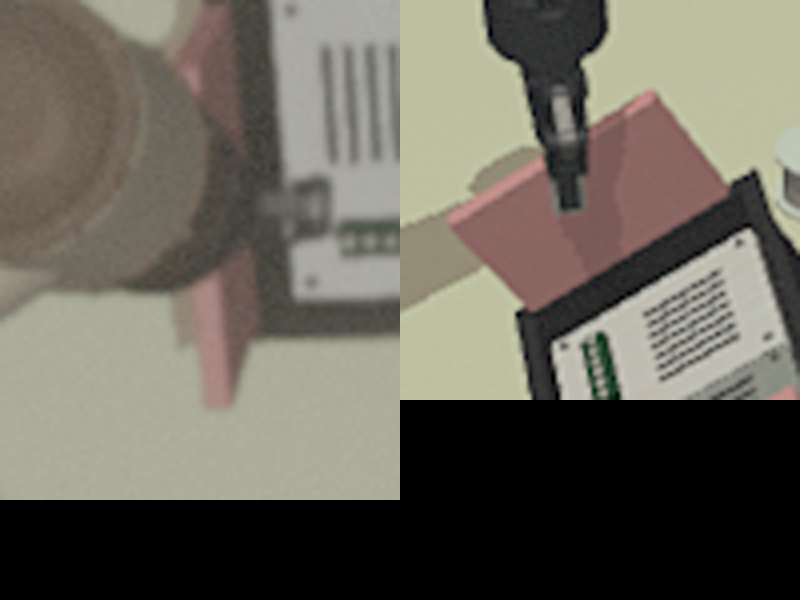

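Run:
```python
from h import *
q=lambda a:(np.array(a,float)+.5)/5-.5+[150,190]
s=lambda a:(np.array(a,float)+.5)/8-.5+[190,70]
print(onW('top',q([[203,408],[235,407]]),199.5).round(1), onW('top',q([[258,325]]),107).round(1))
a=tri(s([[102,451]]),q([[235,407]])); print(a, untote(a[:,:3]))
print(onW('top',q([[276,20],[295,298],]),82))
```

```text
[[-82.  124.2 199.5]
 [-82.  110.  199.5]] [[-85.9 112.1 107. ]]
[[385.16921712  89.05339894 202.69822756   1.68369793]] [[-82.27208988 109.85044523 200.72652805]]
[[ 60.27226808  95.88682188  82.        ]
 [-83.52395629  96.88339106  82.        ]]
```

```bash
cat >> h.py <<'E'
def shift(du,dy,dw,label=''):
    s,M=st(); a=tote(0,0,0); d=M.T@(tote(du,dy,dw)-a); print(label,'tool mm',d.round(1)); return
E
python3 - <<'E'
from h import *
shift(0,0,15);shift(3.5,-12.8,15);shift(3.5,-12.8,-5);
E
```

```text
t 24.95 pos [464.1  99.4 166.4] hd 0.0309 zax [ 0.026 -0.012 -1.   ] F [-10.5   1.   14.8] w 11.4
 tool mm [ -7.2   0.2 -13.2]
t 24.95 pos [464.1  99.4 166.4] hd 0.0309 zax [ 0.026 -0.012 -1.   ] F [-10.5   1.   14.8] w 11.4
 tool mm [ -4.1  13.  -14.7]
t 24.95 pos [464.1  99.4 166.4] hd 0.0309 zax [ 0.026 -0.012 -1.   ] F [-10.5   1.   14.8] w 11.4
 tool mm [ 5.5 12.8  2.9]
```

Request:
{"name": "send_rows", "arguments": {"translation": [[-0.0035, 0, -0.0065], [-0.0072, 0, -0.0132], [-0.0055, 0.0065, -0.014], [-0.0041, 0.013, -0.0147], [-0.0041, 0.013, -0.0147], [-0.0041, 0.013, -0.0147], [-0.0041, 0.013, -0.0147]], "yaw": [0, 0, 0, 0, 0, 0, 0], "fingers": [255, 255, 255, 255, 255, 255, 255]}}

```text
clock: 25.65
position: [459.9, 86.3, 180.8]
ee_rot: [1.0, 0.015, 0.013, 0.007]
contact_force: [0.8, 0.2, 0.6]
gripper_width: 11.4
```

Run:
```python
from h import *
p,M=st(); g=untote(p-58*M[:,2])[0]; print('grip in tote',g,'bottom',g[2]-79)
shot('28',(150,190,230,290),(190,70,290,170))
```

```text
t 25.65 pos [459.9  86.3 180.8] hd 0.0305 zax [ 0.025 -0.013 -1.   ] F [0.8 0.2 0.6] w 11.4
grip in tote [ -0.85268559 105.67897965 195.32691671] bottom 116.32691670640872
scale 5.0 from 150 190
scale 4.0 from 190 70
```

View pics/c28.png

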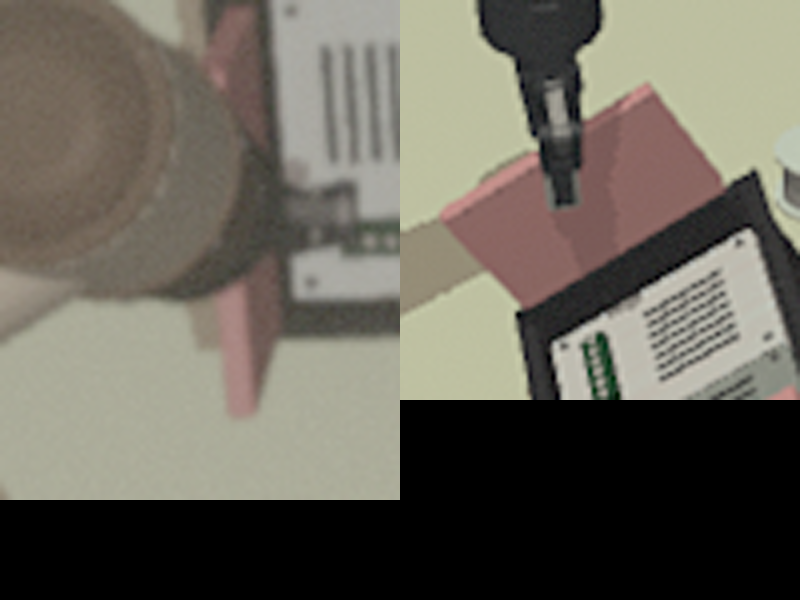

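Run:
```python
from h import *
q=lambda a:(np.array(a,float)+.5)/5-.5+[150,190]
print(onW('top',q([[228,415],[258,415]]),214).round(1), onW('top',q([[279,338]]),121).round(1))
i=cv2.imread('pics/top28.png'); crop('top',np.clip((i/255.)**.6*255,0,255).astype('uint8'),185,225,225,280,10,'c29.png')
shift(0,0,-25,'a'); shift(0,0,-34,'b')
```

```text
[[-78.3 110.8 214. ]
 [-78.7  97.7 214. ]] [[-86.4 100.3 121. ]]
t 25.75 pos [459.9  86.5 180.9] hd 0.0308 zax [ 0.026 -0.013 -1.   ] F [-0.1 -0.5 -0.4] w 11.0
a tool mm [11.9 -0.3 22. ]
t 25.75 pos [459.9  86.5 180.9] hd 0.0308 zax [ 0.026 -0.013 -1.   ] F [-0.1 -0.5 -0.4] w 11.0
b tool mm [16.2 -0.4 29.9]
```

View pics/c29.png

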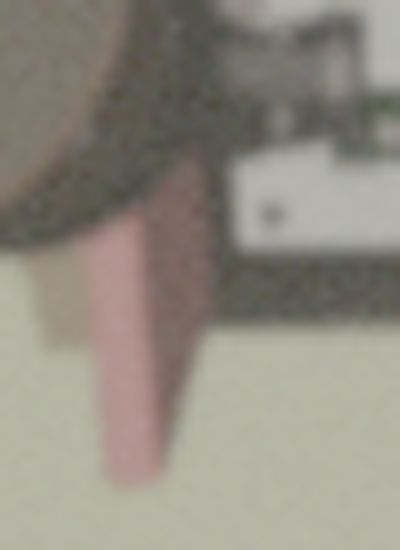

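Request:
{"name": "send_rows", "arguments": {"translation": [[0.003, 0.0003, 0.0055], [0.006, 0.0002, 0.011], [0.009, 0.0002, 0.0165], [0.0119, 0.0001, 0.022], [0.0119, 0.0001, 0.022], [0.0119, 0.0001, 0.022]], "yaw": [0, 0, 0, 0, 0, 0], "fingers": [255, 255, 255, 255, 255, 255]}}

```text
clock: 26.35
position: [472.4, 86.4, 158.9]
ee_rot: [1.0, 0.015, 0.012, 0.007]
contact_force: [0.0, 0.4, -0.8]
gripper_width: 11.6
```

Request:
{"name": "send_rows", "arguments": {"translation": [[0.0024, 0, 0.0045], [0.0048, 0, 0.0088], [0.0072, 0, 0.0132], [0.0072, 0, 0.0132]], "yaw": [0, 0, 0, 0], "fingers": [255, 255, 255, 255]}}

```text
clock: 26.75
position: [479.8, 86.2, 145.1]
ee_rot: [1.0, 0.015, 0.012, 0.007]
contact_force: [-0.2, 0.3, -1.4]
gripper_width: 11.1
```

Run:
```python
from h import *
p,M=st(); g=untote(p-58*M[:,2])[0]; print('grip in tote',g,'bottom',g[2]-79)
shot('30',(150,190,230,290),(190,70,290,170))
shift(0,0,-40)
```

```text
t 26.75 pos [479.8  86.2 145.1] hd 0.0305 zax [ 0.024 -0.014 -1.   ] F [-0.2  0.3 -1.4] w 11.1
grip in tote [ -1.44948418 105.05005737 154.46001774] bottom 75.46001774003125
scale 5.0 from 150 190
scale 4.0 from 190 70
t 26.85 pos [479.9  86.4 145.7] hd 0.0307 zax [ 0.025 -0.013 -1.   ] F [ 0.5 -0.6  0. ] w 11.1
 tool mm [19.2 -0.5 35.1]
```

View pics/c30.png

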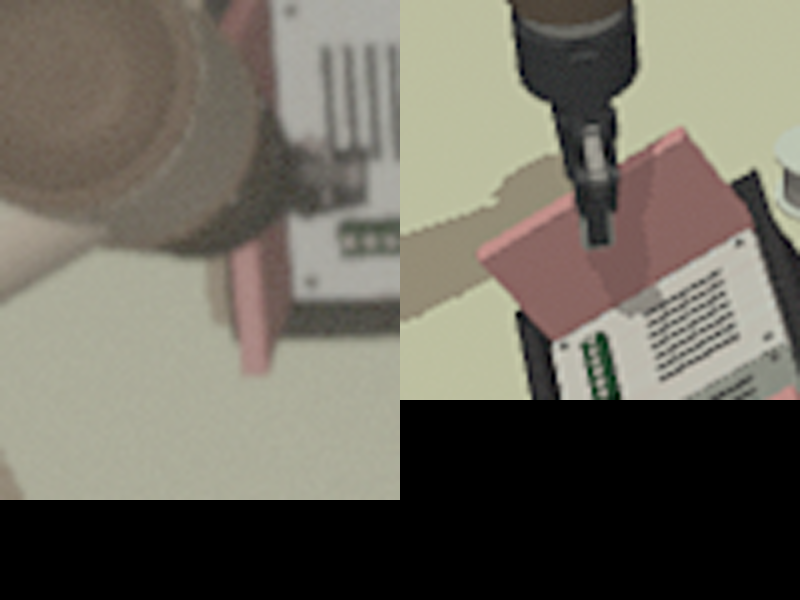

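Request:
{"name": "send_rows", "arguments": {"translation": [[0.0025, 0, 0.0045], [0.0055, 0, 0.01], [0.0085, 0, 0.0155], [0.011, -0.0002, 0.02], [0.0132, -0.0003, 0.024], [0.0132, -0.0003, 0.024]], "yaw": [0, 0, 0, 0, 0, 0], "fingers": [255, 255, 255, 255, 255, 255]}}

```text
clock: 27.45
position: [493.6, 86.6, 121.2]
ee_rot: [1.0, 0.015, 0.012, 0.007]
contact_force: [0.0, -0.0, -0.9]
gripper_width: 11.2
```

Run:
```python
from h import *
p,M=st(); g=untote(p-58*M[:,2])[0]; print('grip in tote',g,'bottom',g[2]-79)
shot('31',(150,190,230,290),(190,70,290,170))
```

```text
t 27.45 pos [493.6  86.6 121.2] hd 0.0304 zax [ 0.023 -0.014 -1.   ] F [ 0.  -0.  -0.9] w 11.2
grip in tote [ -1.36681381 104.9823879  126.87655384] bottom 47.876553839859895
scale 5.0 from 150 190
scale 4.0 from 190 70
```

View pics/c31.png

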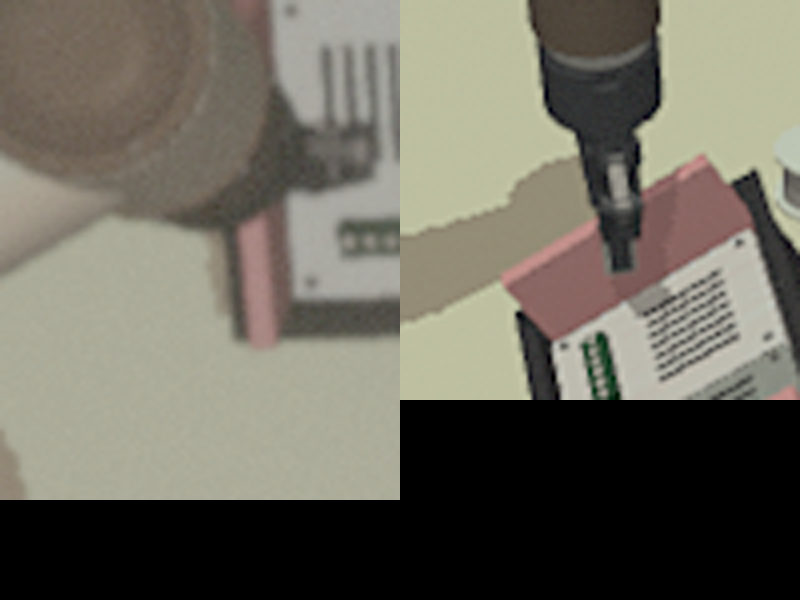

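Request:
{"name": "send_rows", "arguments": {"translation": [[0, 0, 0], [0, 0, 0], [0, 0, 0], [0, 0, 0], [0.001, 0, -0.03], [0.002, -0.001, -0.06], [0.003, -0.001, -0.1], [0.003, -0.001, -0.12], [0.003, -0.001, -0.12], [0.003, -0.001, -0.12]], "yaw": [0, 0, 0, 0, 0, 0, 0, 0, 0, 0], "fingers": [120, 120, 120, 120, 120, 120, 120, 120, 120, 120]}}

```text
clock: 28.55
position: [493.4, 89.5, 241.7]
ee_rot: [1.0, 0.015, 0.012, 0.007]
contact_force: [0.3, 1.0, -0.3]
gripper_width: 45.3
```

Run:
```python
from h import *
st()
shot('32',(150,160,320,280),(200,70,330,220))
```

```text
t 28.55 pos [493.4  89.5 241.7] hd 0.0305 zax [ 0.024 -0.013 -1.   ] F [ 0.3  1.  -0.3] w 45.3
scale 2.353 from 150 160
scale 3.077 from 200 70
```

View pics/c32.png

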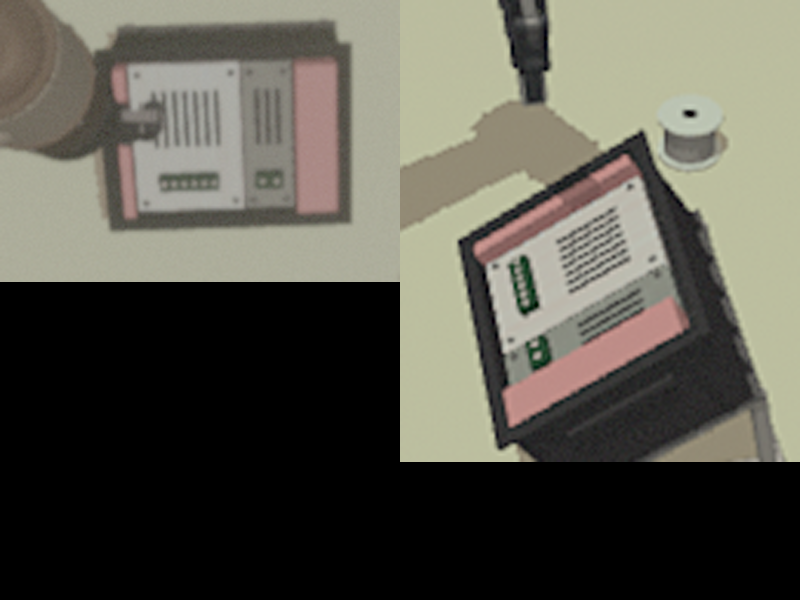

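Run:
```python
from h import *
q=tote(3,97,98)
totip([q[0],q[1],q[2]+27],0.03,'hover',L=38)
```

```text
t 28.65 pos [492.9  89.2 240.5] hd 0.0305 zax [ 0.022 -0.015 -1.   ] F [ 0.8 -0.8 -0.5] w 45.2
t 28.65 pos [492.9  89.2 240.5] hd 0.0305 zax [ 0.022 -0.015 -1.   ] F [ 0.8 -0.8 -0.5] w 45.2
hover move mm [16.3  8.9 95.6] yaw deg 0.03
```

Request:
{"name": "send_rows", "arguments": {"translation": [[0.016, 0.009, 0.03], [0.0163, 0.0089, 0.065], [0.0163, 0.0089, 0.0956], [0.0163, 0.0089, 0.0956], [0.0163, 0.0089, 0.0956], [0.0163, 0.0089, 0.0956]], "yaw": [0, 0, 0, 0, 0, 0], "fingers": [255, 255, 255, 255, 255, 255]}}

```text
clock: 29.25
position: [512.7, 79.8, 146.9]
ee_rot: [1.0, 0.015, 0.012, 0.007]
contact_force: [-0.6, -0.3, 0.3]
gripper_width: 0.0
```

Run:
```python
from h import *
p,M=st(); print(untote(p-38*M[:,2]))
shot('33',(180,180,260,280),(220,90,310,180))
```

```text
t 29.25 pos [512.7  79.8 146.9] hd 0.031 zax [ 0.024 -0.014 -1.   ] F [-0.6 -0.3  0.3] w 0.0
[[ 18.16299146  97.3034812  122.20394178]]
scale 5.0 from 180 180
scale 4.444 from 220 90
```

View pics/c33.png

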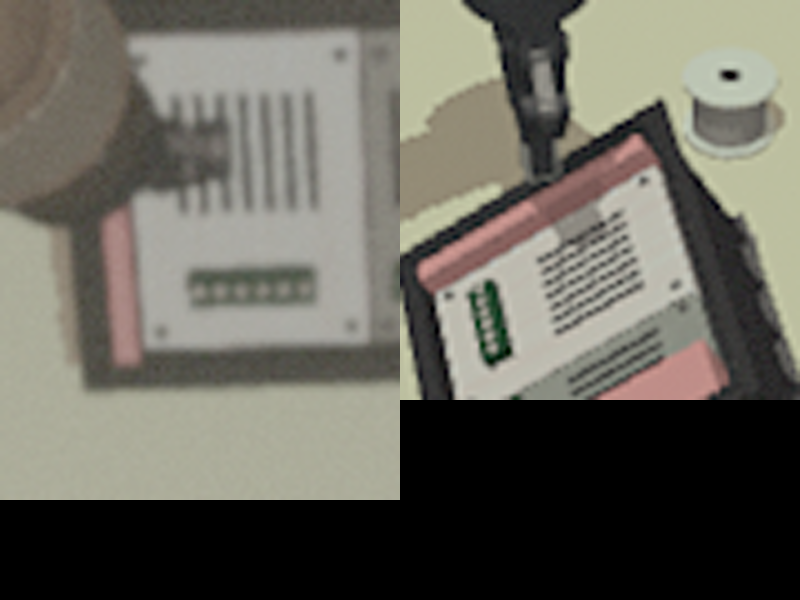

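Request:
{"name": "send_rows", "arguments": {"translation": [[-0.001, 0, 0.008], [-0.001, 0, 0.014], [0.0, 0, 0.019], [0.001, 0, 0.022], [0.001, 0, 0.022]], "yaw": [0, 0, 0, 0, 0], "fingers": [255, 255, 255, 255, 255]}}

```text
clock: 29.85
position: [513.3, 79.0, 126.5]
ee_rot: [1.0, 0.016, 0.011, 0.008]
contact_force: [-6.4, -0.3, 11.0]
gripper_width: -0.3
```

Run:
```python
from h import *
p,M=st(); print(untote(p-38*M[:,2]))
shot('34',(180,180,260,280),(220,90,310,180))
```

```text
t 29.85 pos [513.3  79.  126.5] hd 0.0315 zax [ 0.023 -0.015 -1.   ] F [-6.4 -0.3 11. ] w -0.3
[[  8.48194354  96.53428276 104.17494056]]
scale 5.0 from 180 180
scale 4.444 from 220 90
```

View pics/c34.png

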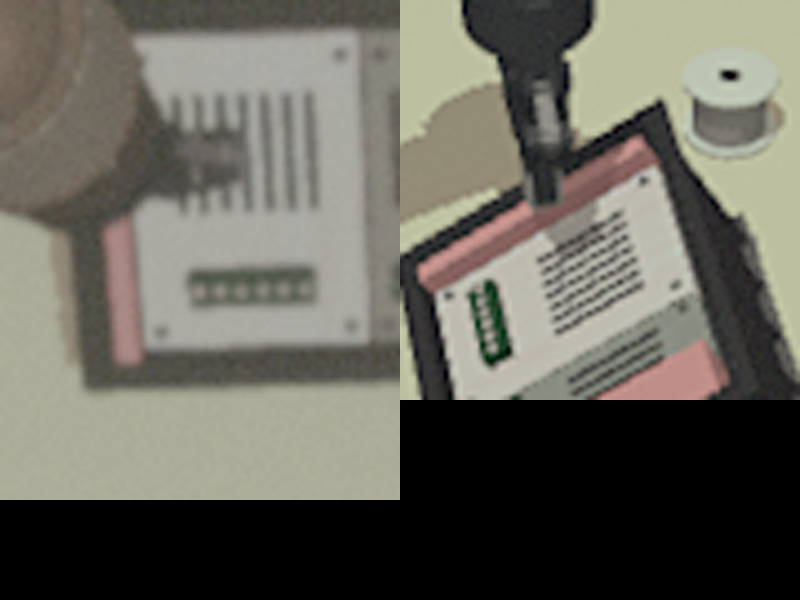

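Request:
{"name": "send_rows", "arguments": {"translation": [[0.002, 0, 0.003], [0.003, 0, 0.005], [0.003, 0, 0.005], [0.003, 0, 0.005]], "yaw": [0, 0, 0, 0], "fingers": [255, 255, 255, 255]}}

```text
clock: 30.35
position: [513.6, 78.6, 125.9]
ee_rot: [1.0, 0.016, 0.01, 0.008]
contact_force: [-20.9, 3.0, 30.1]
gripper_width: -0.0
```

Run:
```python
from h import *
p,M=st(); print(untote(p-38*M[:,2]), 'brick ref',untote(np.array([516.9,-108,125.7])-38*np.array([0,-.006,-1])))
```

```text
t 30.35 pos [513.6  78.6 125.9] hd 0.0328 zax [ 0.02  -0.016 -1.   ] F [-20.9   3.   30.1] w -0.0
[[  8.57328269  96.20548976 103.43728197]] brick ref [[  7.14676078 -90.83771965 104.06925618]]
```

Request:
{"name": "send_rows", "arguments": {"translation": [[0, 0, -0.03], [0, 0, -0.08], [0, 0, -0.13], [-0.05, -0.02, -0.15], [-0.1, -0.07, -0.15], [-0.11, -0.12, -0.15], [-0.11, -0.15, -0.15], [-0.11, -0.15, -0.15]], "yaw": [0, 0, 0, 0, 0, 0, 0, 0], "fingers": [255, 255, 255, 255, 255, 255, 255, 255]}}

```text
clock: 31.15
position: [394.7, 231.3, 271.0]
ee_rot: [1.0, 0.019, 0.01, 0.008]
contact_force: [-0.0, 0.1, 0.3]
gripper_width: -0.1
```

Run:
```python
from h import *
st()
t=get_image('top');s=get_image('side');cv2.imwrite('pics/top36.png',t);cv2.imwrite('pics/side36.png',s)
g=lambda i:np.clip((i/255.)**.6*255,0,255).astype('uint8')
crop('top',g(t),180,160,310,265,6,'c36t.png');crop('side',g(s),210,105,335,240,4.4,'c36s.png')
```

```text
t 31.15 pos [394.7 231.3 271. ] hd 0.0388 zax [ 0.02  -0.015 -1.   ] F [-0.   0.1  0.3] w -0.1
```

View pics/c36t.png

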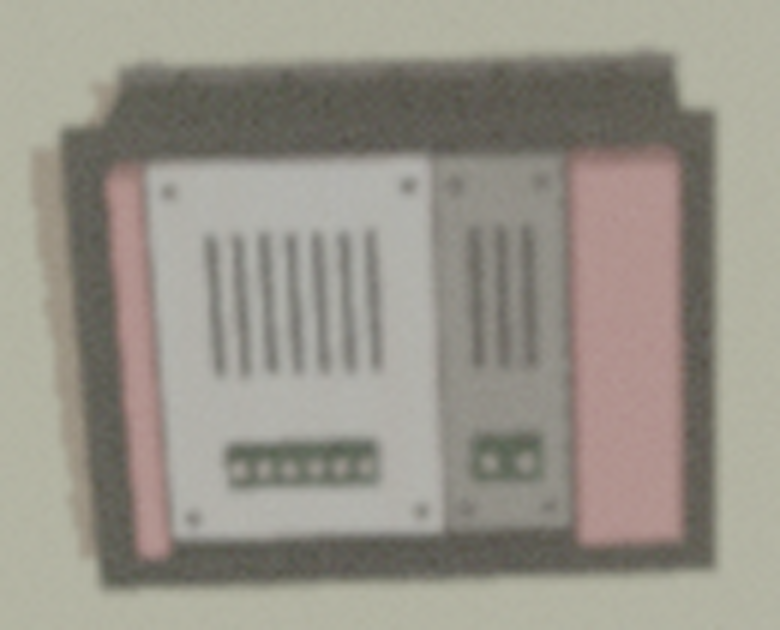

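View pics/c36s.png

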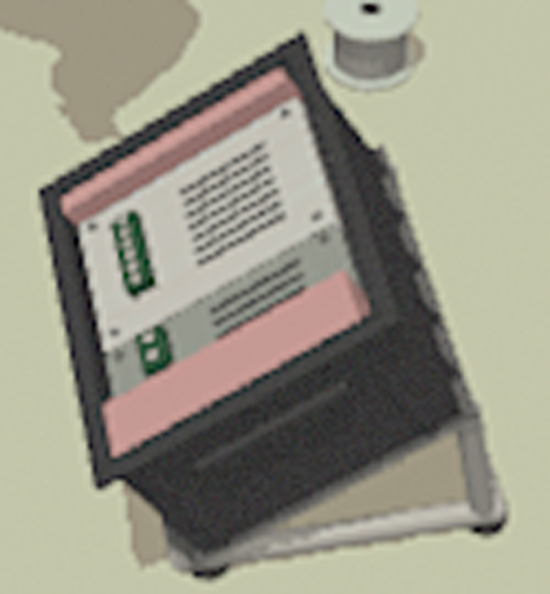

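Run:
```python
from h import *
T=lambda a:(np.array(a,float)+.5)/6-.5+[180,160]; S=lambda a:(np.array(a,float)+.5)/4.4-.5+[210,105]
a=tri(S([[111,458],[368,313],[62,197],[281,68]]),T([[683,545],[678,148],[137,560],[107,165]]))
print(a.round(1)); print(untote(a[:,:3]).round(1))
A=cv2.imread('pics/side0.png');B=cv2.imread('pics/side36.png')
cv2.imwrite('pics/full36.png',B)
```

```text
[[ 438.8 -130.9  115.1    1.6]
 [ 583.6 -125.2  198.3    3. ]
 [ 433.1   90.7  113.5    0.7]
 [ 574.7   94.5  193.5    7.8]]
[[ -85.4 -111.6  101.3]
 [  81.7 -110.2  101. ]
 [ -85.4  110.1   99.5]
 [  77.3  109.6   98. ]]
```

View pics/full36.png

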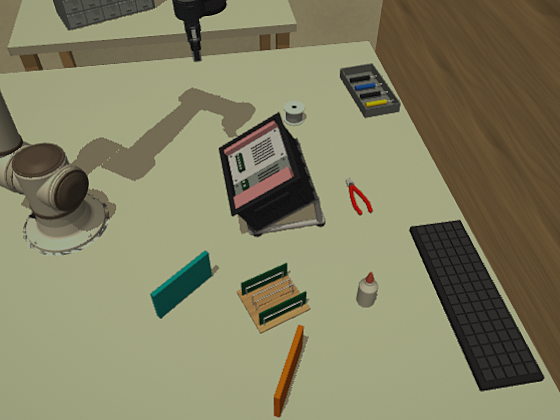

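```bash
python3 -c "
from bench import *
print(job_done())"
```

```text
the job is handed in; nothing more can be done
None
```

The brick is seated in the wide gap and the panel in the thin gap. I did the brick first, then the panel, and handed the job in at about 31 s. For each one I pressed it against the tote's side flange so it tilted to 30° in the grip. I then lowered it along the tote's axis, let go, and pressed it home with the closed fingers.

**Last checks:**
- **Seating:** Both stayed put under a push of about 36–39 N, with contact heights within 0.6 mm of each other. Camera points on the top corners, at a nominal 98 mm, gave 101.3 and 101.0 mm for the brick, and 99.5 and 98.0 mm for the panel. The brick reads about 3 mm high. I took that as camera error, because its two ends agree and it did not move under the push.
- **Surroundings:** The modules appear unmoved in the last pictures. The spool, bottle, cutters and circuit boards look untouched. The arm is clear of everything.

**What disagreed or failed:**
- **Missed grasp:** My first grasp closed above the brick. The fingertips turned out to be about 39 mm higher than the reported TCP, so I corrected for that from then on.
- **Tool tilt:** The tool picked up a tilt of about 1.5° during the moves. I tried to remove it and mostly could not, but the panel still went in without force.

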